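Find the heavy side of the ballasted wheel and hold it down

TASK

A steel ballast is glued somewhere inside the closed grey wheel on the bearing stand, and the wheel's drag shoe keeps it from swinging down by itself. Turn the wheel by its rim to feel which side is heavy, bring that side straight down, and finish with the wheel gripped and held still like that, so that a colleague can mark the spot. Leave the other things on the table where they are.

Things in the scene. Friction and masses are not known exactly. Their poses are not given: they have to be found in the camera images.
- axle (a point): centre of the wheel on its axle, 150 mm above the table; fixed to the stand, does not turn with the wheel: x along the axle, y level, z up. Wheel: closed grey printed drum, 200 mm across, 30 mm thick (15 mm either side of this point), both faces flat out to the edge but for hub bosses of 30 mm radius and 2 mm screw heads 52 mm from the centre
- rim_top (a point): topmost point of the wheel's rim, mid-thickness, 100 mm above axle; does not turn with the wheel, same axes. Rim and faces stand clear here, so the wheel can be pinched across its two faces (30 mm) from above, or leaning over towards either side; gripped there it can be swung round the axle and regripped
- stand_foot (a point): middle of the underside of the bearing stand (fixed to the table, same axes as axle). Base plate 170 mm along the axle by 190 mm, 12 mm thick; two uprights with bearing housings 46 to 64 mm either side of the wheel's centre plane, up to 84 mm wide and 176 mm high, hold the axle
- wheel (a joint): angle of the wheel, rad, free for over four turns either way; zero with the moulded index line (short dark radial line near the edge of both faces) straight up; positive moves the wheel's top towards -y of axle. The index line says nothing about where the weight is
- drag_shoe (a point): felt shoe on a leaf spring under the wheel's rim. It drags on the wheel with about 0.42 N m either way, so the wheel stays where it is left. The hidden ballast, 0.34 to 0.5 kg, 72 mm off the axle on an unknown side, adds or takes off up to 0.24 to 0.35 N m: stiffest to turn while the ballast is lifted past axle height, easiest while it comes down past it
- caliper_mid (a point): digital caliper lying flat, 210 x 62 x 12 mm; point at the middle of its beam, half-way up (leave alone)
- marker_mid (a point): black-capped marker pen lying flat, 142 mm long, 18 mm thick; point at its middle (leave alone)
- screwdriver_grip (a point): screwdriver lying flat; point in its handle (leave alone)
- jar_mid (a point): clear jar with a steel lid, 60 mm across, 75 mm tall; point at its centre (leave alone)
- tape_mid (a point): roll of paper tape lying flat, 90 mm across, 24 mm high; point at its centre (leave alone)
- goggles_mid (a point): white printed goggle housing with two lens barrels, open side up, 85 x 180 x 66 mm; point at its centre (leave alone)
- charger_mid (a point): white plug-in charger block, 55 x 55 x 28 mm; point at its centre (leave alone)

How it is judged:
By the outcome, as a careful person would: the job done as asked, in the order asked, and still so for the second after the job is handed in, while the arm keeps its last pose, push and grip.
It also fails if it takes over 72 s, if anything falls off the work surface, if the arm or the gripper's body presses on something with over 40 N, if the wrist force passes 120 N, or if a joint passes its speed limit or range.

ROBOT

A 6-joint arm with a two-finger parallel gripper is mounted at the origin on the work surface. World frame = base frame: x ahead of the robot, y to its left, z up, the work surface at z = 0. Lengths are in m, angles in rad, forces in N, time in s.
With the tool pointing down it reaches from about 0.375 to 0.9 m from the base axis. Payload 3.1 kg.
Tool frame: the origin (TCP) lies on the centre line of the jaws, within the pads' length; the fingertips stand 8 mm ahead of it and the grasp point (between the pads) lies 11 mm behind it (robot.tip_extent is the distance from the TCP to the fingertips, in m); y points along the fingers, z is the direction in which the jaws open and shut, and the axes are right-handed (so a half turn about y gives the same grasp; the last joint's range is limited). The gripper opens to 87 mm and grips with 3 to 60 N. Pads are 19 mm wide; open, the fingers measure 117 mm over their backs; the gripper's body (75 mm by 190 mm) begins 51 mm behind the grasp point.
Start: joints at [-1.355, 0.527, 1.433, -0, 1.181, -0.178], TCP at [0.24, -0.577, 0.231] pointing down, gripper open.
Joint ranges: [-3.08, 3.08], [-0.75, 2.2], [0.22, 2.44], [-1.43, 4.57], [0, 2.65], [-2.85, 2.85]. Speed limits (rad/s): [2.79, 2.79, 3.14, 3.14, 3.14, 3.14].

INTERFACE

Orientations are given as a unit quaternion [x, y, z, w].
In Python, from rig import robot gives the robot as it stands.
- The arm moves only by the shell command python3 -m crank 'ROWS' [FORCE]. ROWS is JSON, a list that holds one entry, the list of rows, each a list of 7 numbers: the turn, a rotation vector about the tool's x, y, z in degrees, then the shift along the tool's x, y, z in m, then the opening in per cent of the stroke, from 0 (shut) to 100 (fully open). In form: [[[ax, ay, az, dx, dy, dz, gripper], ...]]. A call has exactly 5 rows; each row shifts and turns the commanded pose from where the row before left it, along the tool's axes as they then stand; what a row does not reach is not made up. A row lasts 1/8 s, in which the tool goes at most 62.5 mm and 10.7 degrees, less where a joint would pass 70% of its speed; a pose out of reach is approached as far as the arm can. A call with a gripper value outside its range is refused whole. The fingers move at their own pace and stop on an object; FORCE is the grip in N (left out, the last holds). Time passes only in rows, so rows that do not move let the fingers close, or fill a call up. It gives the time, the measured TCP pose, the force and the opening at its end, in the units of the state.
- robot.get_obs(): the state, without advancing time (a new reading comes with each control period).
- robot.camera(name): name is "scene" or "top" or "wrist"; returns a dict with "img" (400x640x3 uint8, red, green, blue), "K" (3x3 intrinsics, pixels), "dist_coeffs" ([k1, k2, p1, p2, k3] as OpenCV has them; the pictures are not rectified), "R" (3x3) and "t" (3): a world point X has camera coordinates R X + t; the wrist camera has in their place "T_tool_cam" (4x4, takes a point from camera to tool coordinates, whose origin is the TCP and whose axes are the tool frame's). Camera axes: x right, y down, z forward; pixel columns grow to the right and rows downward; lengths in m; the calibration is good to about 2 mm. A picture is of the moment at which its call begins: read the wrist's pose just before it. There is no depth.
- robot.hand_in(): hands the job in, once; it reports no verdict.
Trained networks look in a picture, given as the dict that the camera call returned (one of the last four; its "shot" number tells which), for a name from the list of things; names that differ only in an ending like _2 or _b are one class to them, and where a whole thing is asked for, a point or a joint stands for the part that bears it (a point fixed in the world has none). Each returns a list of dicts, best first, with "conf" (0 to 1); they miss things now and then, are a little off and sometimes report something else, mostly with a low value. They report only what shows in the picture. A call takes as long as a camera call.
- robot.spot_in(picture, thing): "at" ([row, column] in pixels, amid what is visible of it).
The state is a dict: "time": time; "q": joint angles; "joint_velocities": joint speeds; "joint_torque": joint torques, N m; "position": TCP position; "tool_rot": TCP orientation; "ft_force": force on the tool from outside, world axes, zero at the start; "moment": the same for the moment, N m; "grip_width": finger opening in m.
Only numpy, scipy, OpenCV 4.12 (cv2) and the standard library are available. Lean on these libraries where they do the work, as an engineer would, in place of code of your own. Each camera call takes 0.05 s, during which the arm holds its last target.

## Working session

There is one attempt and no reset: what is moved stays moved. The work goes in short steps, Python scripts to look and compute and a shell command to move; the robot and the scene stay as the last step left them, time stands still between calls to the robot, and variables do not carry over. Pictures are saved under pics/ and viewed, and the job is handed in when it is done.

```bash
ls; mkdir -p pics; python3 - <<'E'
from rig import robot
import cv2
print(robot.get_obs())
for n in ("scene","top","wrist"):
    p=robot.camera(n); cv2.imwrite(f"pics/{n}0.png",p["img"][:,:,::-1])
    print(n,p["K"],p["dist_coeffs"],p.get("R"),p.get("t"),p.get("T_tool_cam"))
    for t in ("axle","rim_top","stand_foot","wheel","drag_shoe"):
        try: print(t,robot.spot_in(p,t)[:2])
        except Exception as e: print(t,e)
E
```

```text
pics
{'time': 0.0, 'q': array([-1.35547588e+00,  5.28469106e-01,  1.43390062e+00, -1.94456676e-06,
        1.18140063e+00, -1.78492300e-01]), 'joint_velocities': array([-4.23243093e-04,  9.68193659e-04, -6.24758980e-04,  6.87265904e-06,
        9.40134740e-04,  5.71979681e-04]), 'joint_torque': array([-1.11835134e-04, -4.40037596e+01, -1.76594746e+01,  6.33885898e-02,
        5.82536019e-02, -1.80034876e-04]), 'position': array([ 0.23969547, -0.57643299,  0.22957035]), 'tool_rot': array([-0.13835083,  0.69421233, -0.69267275,  0.13832121]), 'ft_force': array([-0.36226268, -0.49484211, -0.4832304 ]), 'moment': array([-0.03785226,  0.01324268,  0.02324718]), 'grip_width': 0.08713096996667258}
scene [[368.1924444    0.         320.76717828]
 [  0.         368.1924444  207.71842359]
 [  0.           0.           1.        ]] [-0.06692192  0.          0.          0.          0.        ] [[ 0.58302504  0.81237773 -0.01114544]
 [ 0.60682053 -0.44454113 -0.65890213]
 [-0.54023203  0.37739316 -0.7521461 ]] [-0.33780367 -0.17970959  1.47603515] None
axle [{'at': [260.0, 293.8], 'conf': 0.62}, 
[... 750 characters left out ...]
: [191.7, 349.2], 'conf': 0.63}]
stand_foot [{'at': [186.8, 346.7], 'conf': 0.68}]
wheel [{'at': [180.9, 351.5], 'conf': 0.78}]
drag_shoe [{'at': [189.2, 349.2], 'conf': 0.61}]
wrist [[308.90369635   0.         322.46570534]
 [  0.         308.90369635 201.17391539]
 [  0.           0.           1.        ]] [0.01258019 0.         0.         0.         0.        ] None None [[ 7.79185219e-04  9.68329682e-01  2.49673827e-01 -6.77756464e-02]
 [-7.85068967e-05 -2.49673843e-01  9.68329988e-01 -1.54748359e-01]
 [ 9.99999693e-01 -7.74109531e-04 -1.18521609e-04  5.66669341e-04]
 [ 0.00000000e+00  0.00000000e+00  0.00000000e+00  1.00000000e+00]]
axle []
rim_top []
stand_foot []
wheel []
drag_shoe []
```

View pics/scene0.png

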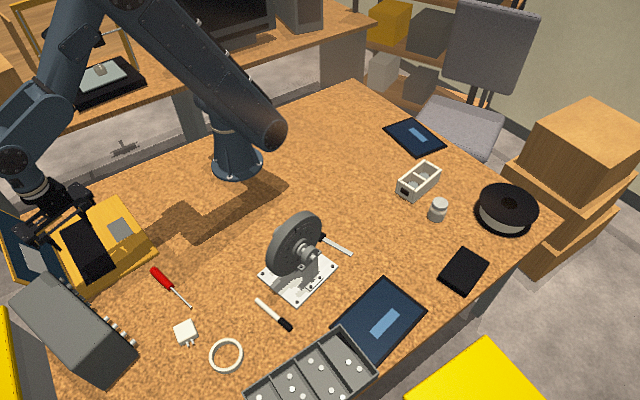

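View pics/top0.png

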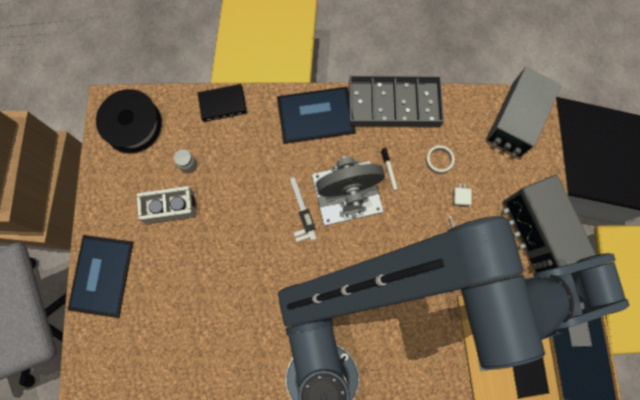

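```bash
python3 - <<'E'
import cv2
a=cv2.imread("pics/scene0.png")[160:340,210:390]; cv2.imwrite("pics/s0c.png",cv2.resize(a,None,fx=3.3,fy=3.3,interpolation=cv2.INTER_CUBIC))
a=cv2.imread("pics/top0.png")[120:260,270:430]; cv2.imwrite("pics/t0c.png",cv2.resize(a,None,fx=4,fy=4,interpolation=cv2.INTER_CUBIC))
E
```

```text
(no output)
```

View pics/s0c.png

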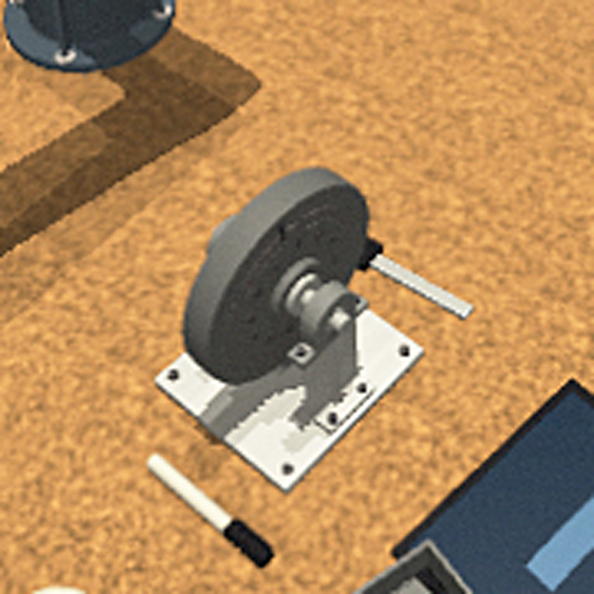

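View pics/t0c.png

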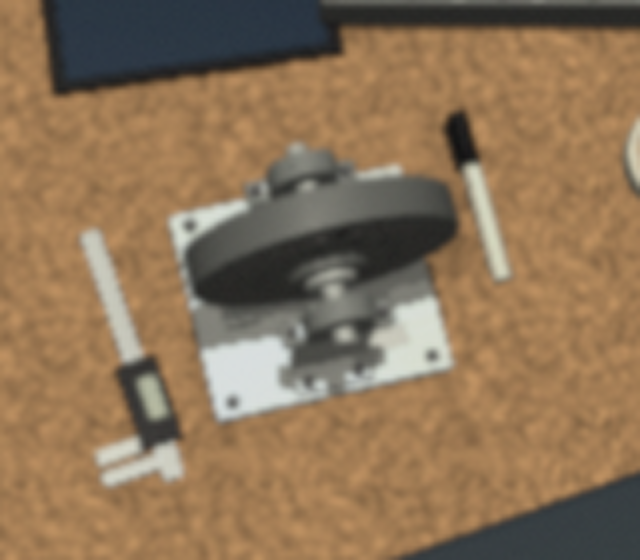

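The wheel's axle runs roughly along world x, with the near bearing towards the robot. I'll fit the stand's pose from the base-plate corners in both views.

```bash
cat > h.py <<'E'
import numpy as np, cv2
from scipy.optimize import least_squares
from scipy.spatial.transform import Rotation as Rot
def proj(p,X):
    r,_=cv2.Rodrigues(p["R"]); return cv2.projectPoints(np.asarray(X,float).reshape(-1,3),r,p["t"],p["K"],p["dist_coeffs"])[0].reshape(-1,2)
def draw(img,pts,c=(0,255,0),s=1,off=(0,0)):
    for a in pts: cv2.circle(img,tuple(int(round(v)) for v in (np.array(a)-off)*s),2,c,-1)
E
python3 - <<'E'
from rig import robot
from h import *
ps=robot.camera("scene"); pt=robot.camera("top")
for p in(ps,pt): print("cam",-p["R"].T@p["t"])
def corners(v,pl):
    x,y,a=v; u=np.array([np.cos(a),np.sin(a),0]); w=np.array([-np.sin(a),np.cos(a),0])
    return np.array([[x,y,.012]+i*.085*u+j*.095*w for i,j in pl])
# top: TL=(+x,+y) TR=(+x,-y) BR=(-x,-y) BL=(-x,+y)
T=np.array([[312.5,173.75],[369.5,161.25],[383,212.5],[324.5,225]]);Tp=[(1,1),(1,-1),(-1,-1),(-1,1)]
S=np.array([[257.6,275.2],[297.3,308.5],[338.5,266]]);Sp=[(-1,-1),(1,-1),(1,1)]
f=lambda v:np.r_[(proj(pt,corners(v,Tp))-T).ravel(),(proj(ps,corners(v,Sp))-S).ravel()]
r=least_squares(f,[.65,-.05,.2]); print(r.x,np.round(r.fun,1))
x,y,a=r.x; np.save("stand.npy",r.x)
u=np.array([np.cos(a),np.sin(a),0]); w=np.array([-np.sin(a),np.cos(a),0]); A=np.array([x,y,.15])
for p,n,o,s,(h,ww) in((ps,"s",(210,160),4,(150,190)),(pt,"t",(270,120),4,(140,160))):
    im=p["img"][:,:,::-1][o[1]:o[1]+h,o[0]:o[0]+ww].copy(); im=cv2.resize(im,None,fx=s,fy=s,interpolation=cv2.INTER_CUBIC)
    for sg,c in((.015,(0,255,0)),(-.015,(0,0,255))):
        th=np.linspace(0,2*np.pi,60); draw(im,proj(p,[A+sg*u+.1*(np.cos(t)*np.array([0,0,1])-np.sin(t)*w) for t in th]),c,s,o)
    cv2.imwrite(f"pics/fit_{n}.png",im)
E
```

```text
cam [ 1.10340093 -0.36250969  0.98801809]
cam [0.17919244 0.01331099 1.55362387]
[ 0.56619922 -0.08075704  0.23248584] [-1.5 -0.5 -0.5 -1.1 -0.2 -1.6 -1.  -0.3 -2.2 -0.5 -1.6 -0.1 -0.6 -0.6]
```

View pics/fit_s.png

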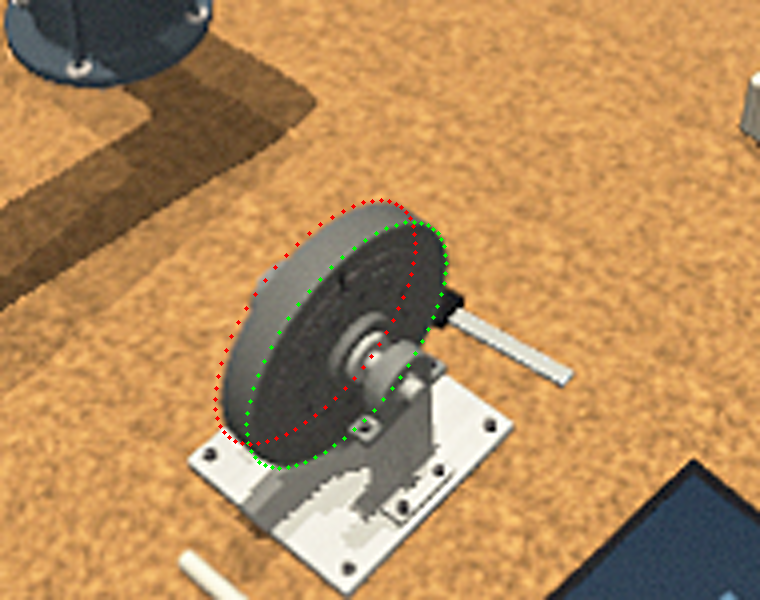

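View pics/fit_t.png

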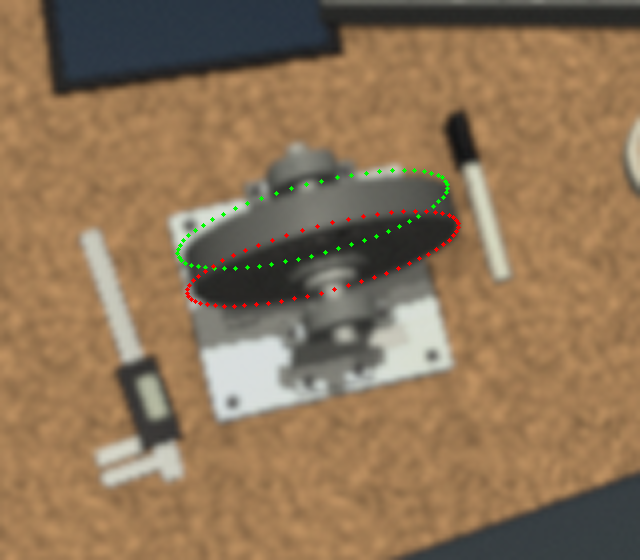

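```bash
python3 - <<'E'
from rig import robot
from h import *
print([d for d in dir(robot) if d[0]!='_'])
o=robot.get_obs(); M=Rot.from_quat(o["tool_rot"]).as_matrix(); print(M.round(3))
x,y,a=np.load("stand.npy"); 
u=np.array([np.cos(a),np.sin(a),0])
Z=u; Y=np.array([0,0,-1.]);
for s in(1,-1):
    T=np.c_[np.cross(Y,s*Z),Y,s*Z]; print(s,np.degrees(Rot.from_matrix(M.T@T).as_rotvec()).round(1))
tgt=np.array([x,y,.38]); print("shift tool",M.T@(tgt-o["position"]))
E
```

```text
['Unreachable', 'camera', 'get_obs', 'hand_in', 'spot_in', 'tip_extent']
[[-0.923 -0.     0.384]
 [-0.384 -0.    -0.923]
 [ 0.    -1.     0.   ]]
1 [  0.  -80.8   0. ]
-1 [-0.  99.2  0. ]
shift tool [-0.49185868 -0.14946978 -0.33314687]
```

```bash
cat > plan.py <<'E'
from rig import robot
from h import *
import sys
def plan(P,M,Y,Z,n,turnfirst=False):
    o=robot.get_obs(); C=Rot.from_quat(o["tool_rot"]).as_matrix(); p=o["position"]
    T=np.c_[np.cross(Y,Z),Y,Z]; rv=Rot.from_matrix(C.T@T).as_rotvec()
    for k in range(n):
        c=C@Rot.from_rotvec(rv*k/n).as_matrix(); print(np.degrees(rv/n).round(2),(c.T@(P-p)/n).round(4))
E
python3 - <<'E'
from plan import *
x,y,a=np.load("stand.npy"); plan(np.array([x,y,.38]),0,np.array([0,0,-1.]),np.array([np.cos(a),np.sin(a),0]),15)
E
```

```text
[ 0.   -5.38  0.  ] [-0.0328 -0.01   -0.0222]
[ 0.   -5.38  0.  ] [-0.0347 -0.01   -0.019 ]
[ 0.   -5.38  0.  ] [-0.0364 -0.01   -0.0157]
[ 0.   -5.38  0.  ] [-0.0377 -0.01   -0.0122]
[ 0.   -5.38  0.  ] [-0.0387 -0.01   -0.0086]
[ 0.   -5.38  0.  ] [-0.0393 -0.01   -0.005 ]
[ 0.   -5.38  0.  ] [-0.0396 -0.01   -0.0012]
[ 0.   -5.38  0.  ] [-0.0395 -0.01    0.0025]
[ 0.   -5.38  0.  ] [-0.0391 -0.01    0.0062]
[ 0.   -5.38  0.  ] [-0.0384 -0.01    0.0098]
[ 0.   -5.38  0.  ] [-0.0373 -0.01    0.0134]
[ 0.   -5.38  0.  ] [-0.0359 -0.01    0.0168]
[ 0.   -5.38  0.  ] [-0.0341 -0.01    0.0201]
[ 0.   -5.38  0.  ] [-0.0321 -0.01    0.0232]
[ 0.   -5.38  0.  ] [-0.0298 -0.01    0.0261]
```

```bash
python3 -m crank '[[[0,-5.4,0,-0.033,-0.015,-0.022,100],[0,-5.4,0,-0.035,-0.015,-0.019,100],[0,-5.4,0,-0.036,-0.015,-0.016,100],[0,-5.4,0,-0.038,-0.015,-0.012,100],[0,-5.4,0,-0.039,-0.015,-0.009,100]]]' 20
python3 -m crank '[[[0,-5.4,0,-0.039,-0.015,-0.005,100],[0,-5.4,0,-0.04,-0.015,-0.001,100],[0,-5.4,0,-0.04,-0.015,0.002,100],[0,-5.4,0,-0.039,-0.015,0.006,100],[0,-5.4,0,-0.038,-0.015,0.01,100]]]'
```

```text
time: 1.62
position: [0.3496, -0.4099, 0.3062]
tool_rot: [0.297, -0.641, 0.642, -0.297]
ft_force: [-0.1, -0.2, -0.2]
grip_width: 0.087
time: 2.25
position: [0.4578, -0.2439, 0.3812]
tool_rot: [0.439, -0.554, 0.555, -0.439]
ft_force: [0.2, -0.5, -0.6]
grip_width: 0.0868
```

```bash
python3 -m crank '[[[0,-5.4,0,-0.037,0,0.013,100],[0,-5.4,0,-0.036,0,0.017,100],[0,-5.4,0,-0.034,0,0.02,100],[0,-5.4,0,-0.032,0,0.023,100],[0,-5.4,0,-0.03,0,0.026,100]]]'
python3 - <<'E'
from plan import *
x,y,a=np.load("stand.npy")
o=robot.get_obs(); p=robot.camera("wrist"); cv2.imwrite("pics/w1.png",p["img"][:,:,::-1])
np.savez("w1.npz",pos=o["position"],q=o["tool_rot"],T=p["T_tool_cam"],K=p["K"],d=p["dist_coeffs"])
p=robot.camera("top"); cv2.imwrite("pics/t1.png",p["img"][:,:,::-1])
plan(np.array([x,y,.38]),0,np.array([0,0,-1.]),np.array([np.cos(a),np.sin(a),0]),1)
print(o["q"],o["ft_force"])
E
```

```text
time: 2.88
position: [0.5655, -0.0782, 0.3806]
tool_rot: [-0.556, 0.436, -0.437, 0.556]
ft_force: [0.3, 0.2, 0.2]
grip_width: 0.0869
[-0.07  0.54 -0.07] [ 0.0043  0.0004 -0.0011]
[-3.33133744e-01  3.15596959e-01  1.36160892e+00 -7.90731409e-05
  1.46413537e+00 -5.73012832e-01] [0.34497578 0.1537752  0.16333957]
```

View pics/w1.png

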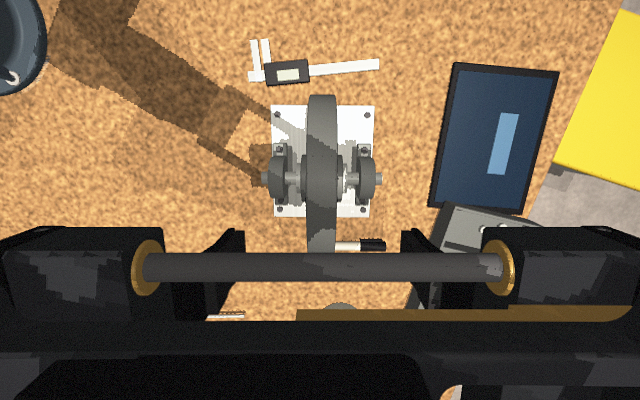

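The wrist view shows the plate corners at about (271,105), (374,105), (373,217) and (272,216), with the wheel upright at columns 308–337. I'll refine the pose from these.

```bash
python3 - <<'E'
from plan import *
d=np.load("w1.npz"); M=Rot.from_quat(d["q"]).as_matrix(); T=d["T"]
Rwc=M@T[:3,:3]; twc=M@T[:3,3]+d["pos"]
p=dict(R=Rwc.T,t=-Rwc.T@twc,K=d["K"],dist_coeffs=d["d"])
def corners(v,pl):
    x,y,a=v; u=np.array([np.cos(a),np.sin(a),0]); w=np.array([-np.sin(a),np.cos(a),0])
    return np.array([[x,y,.012]+i*.085*u+j*.095*w for i,j in pl])
pl=[(-1,1),(1,1),(1,-1),(-1,-1)]; S=np.array([[271,105],[374,105],[373,217],[272,216]])
r=least_squares(lambda v:(proj(p,corners(v,pl))-S).ravel(),np.load("stand.npy")); print(r.x,r.fun.round(1))
x,y,a=r.x; u=np.array([np.cos(a),np.sin(a),0]); w=np.array([-np.sin(a),np.cos(a),0])
for b in (0,-40,40): print(b,proj(p,[np.array([x,y,.15])+s*.015*u+.1*(np.sin(np.radians(b))*w+np.cos(np.radians(b))*np.array([0,0,1])) for s in(-1,1)]).round(1).tolist())
np.save("stand2.npy",r.x)
plan(np.array([x,y,.38]),0,np.array([0,0,-1.]),u,1)
E
python3 -c "
import cv2
a=cv2.imread('pics/w1.png')[80:260,240:400];cv2.imwrite('pics/w1c.png',cv2.resize(a,None,fx=3.3,fy=3.3))"
```

```text
[ 0.56586579 -0.07972817  0.23709148] [-1.  -0.5  1.2 -0.3 -2.7 -0.   2.4  0.8]
0 [[306.8, 196.3], [338.4, 196.4]]
-40 [[308.5, 249.3], [336.4, 249.4]]
40 [[307.3, 126.3], [338.2, 126.3]]
[-0.08  0.28 -0.07] [ 0.0032  0.0004 -0.0012]
```

View pics/w1c.png

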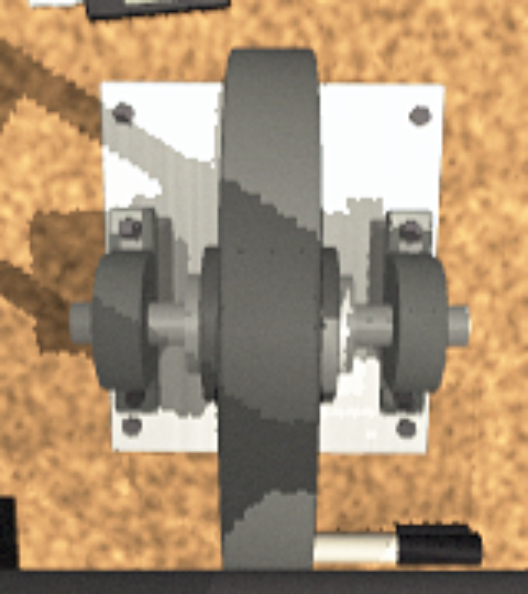

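```bash
python3 -m crank '[[[0,0.3,0,0.003,0.031,-0.0015,100],[0,0,0,0,0.031,0,100],[0,0,0,0,0.031,0,100],[0,0,0,0,0.031,0,100],[0,0,0,0,0.031,0,100]]]'
cat > st.py <<'E'
from rig import robot
from h import *
x,y,a=.5655,-.0797,.237
A=np.array([x,y,.15]);u=np.array([np.cos(a),np.sin(a),0]);w=np.array([-np.sin(a),np.cos(a),0])
def st():
    o=robot.get_obs(); M=Rot.from_quat(o["tool_rot"]).as_matrix(); r=o["position"]-A
    Y=M[:,1]; lean=np.degrees(np.arctan2(Y@w,-Y[2]))   # + = wheel-positive (tool above towards -w)
    pa=np.degrees(np.arctan2(-(r@w),r[2]))
    rad=np.hypot(r@w,r[2]); tq=(np.cross(r,o["ft_force"])+o["moment"])@u; tqF=np.cross(r,o["ft_force"])@u
    print("t %.2f lean %.1f polar %.1f rad %.4f ax %.4f zerr %.1f,%.1f | F u %.1f w %.1f z %.1f M %s tq %.3f tqF %.3f"%(o["time"],lean,pa,rad,r@u,*np.degrees([M[:,2]@w,M[2,2]]),o["ft_force"]@u,o["ft_force"]@w,o["ft_force"][2],o["moment"].round(2),tq,tqF),"gw %.4f"%o["grip_width"],"q",o["q"].round(2))
if __name__=="__main__": st()
E
python3 st.py
```

```text
time: 3.6
position: [0.5637, -0.0835, 0.2248]
tool_rot: [0.554, -0.439, 0.439, -0.554]
ft_force: [0.4, 0.2, 0.8]
grip_width: 0.0868
t 3.60 lean -0.0 polar 2.5 rad 0.0748 ax -0.0026 zerr -0.4,-0.0 | F u 0.4 w 0.1 z 0.8 M [ 0.02 -0.13  0.01] tq -0.021 tqF -0.007 gw 0.0868 q [-0.34  0.46  1.58 -0.    1.1  -0.57]
```

```bash
python3 -m crank '[[[0,0,0,-0.0033,-0.001,0.0026,100],[0,0,0,0,0,0,100],[0,0,6,0.0079,0.0004,0,100],[0,0,6,0.0079,0.0004,0,100],[0,0,6,0.0079,0.0004,0,100]]]'; python3 st.py
python3 -m crank '[[[0,0,6,0.0079,0.0004,0,100],[0,0,6,0.0079,0.0004,0,100],[0,0,0,0,0,0,100],[0,0,0,0,0,0,100],[0,0,0,0,0,0,100]]]'; python3 st.py
```

```text
time: 4.22
position: [0.5727, -0.1025, 0.2254]
tool_rot: [-0.478, 0.519, -0.347, 0.618]
ft_force: [0.1, -0.2, -1.0]
grip_width: 0.0871
t 4.22 lean 18.0 polar 17.5 rad 0.0791 ax 0.0016 zerr -0.3,0.2 | F u 0.1 w -0.2 z -1.0 M [-0.18 -0.17 -0.03] tq -0.175 tqF 0.042 gw 0.0871 q [-0.49  0.55  1.46  0.24  1.35 -0.8 ]
time: 4.85
position: [0.5746, -0.1147, 0.2177]
tool_rot: [-0.423, 0.566, -0.281, 0.649]
ft_force: [-0.5, 0.5, 0.3]
grip_width: 0.0869
t 4.85 lean 29.9 polar 28.1 rad 0.0767 ax 0.0007 zerr -0.2,0.1 | F u -0.3 w 0.6 z 0.3 M [-0.3  -0.18 -0.03] tq -0.383 tqF -0.050 gw 0.0869 q [-0.57  0.63  1.38  0.35  1.52 -0.89]
```

```bash
python3 -m crank '[[[0,0,6,0.0085,0.0004,0,100],[0,0,6,0.0079,0.0004,0,100],[0,0,6,0.0079,0.0004,0,100],[0,0,6,0.0079,0.0004,0,100],[0,0,6,0.0079,0.0004,0,100]]]'; python3 st.py
python3 -m crank '[[[0,0,0,0,0,0,100],[0,0,0,0,0,0,100],[0,0,0,0,0,0,100],[0,0,0,0,0,0,100],[0,0,0,0,0,0,100]]]'; python3 st.py
```

```text
time: 5.48
position: [0.5815, -0.1427, 0.1893]
tool_rot: [-0.261, 0.657, -0.102, 0.7]
ft_force: [-0.7, 0.3, 0.0]
grip_width: 0.0869
t 5.47 lean 60.1 polar 58.8 rad 0.0759 ax 0.0007 zerr -0.2,0.1 | F u -0.6 w 0.5 z 0.0 M [-0.48 -0.24 -0.03] tq -0.543 tqF -0.022 gw 0.0869 q [-0.7   0.91  1.19  0.58  1.92 -0.99]
time: 6.1
position: [0.5812, -0.1429, 0.1892]
tool_rot: [-0.261, 0.657, -0.103, 0.7]
ft_force: [0.6, -1.1, -0.5]
grip_width: 0.0869
t 6.10 lean 59.9 polar 58.9 rad 0.0760 ax 0.0004 zerr -0.3,0.0 | F u 0.3 w -1.2 z -0.5 M [-0.49 -0.21  0.05] tq -0.448 tqF 0.078 gw 0.0869 q [-0.7   0.91  1.19  0.58  1.92 -0.99]
```

```bash
python3 -m crank '[[[0,0,0,0.001,0,0,20],[0,0,0,0,0,0,20],[0,0,0,0,0,0,20],[0,0,0,0,0,0,20],[0,0,0,0,0,0,20]]]' 40; python3 st.py
python3 - <<'E'
from rig import robot
import cv2
for n in("scene","top"):
    p=robot.camera(n); cv2.imwrite(f"pics/{n}2.png",p["img"][:,:,::-1])
E
python3 st.py
```

```text
time: 6.72
position: [0.5812, -0.1436, 0.1877]
tool_rot: [-0.261, 0.657, -0.103, 0.7]
ft_force: [0.8, 0.3, 1.2]
grip_width: 0.0452
t 6.72 lean 60.0 polar 60.2 rad 0.0758 ax 0.0002 zerr -0.3,-0.0 | F u 0.9 w 0.1 z 1.2 M [-0.48 -0.19  0.03] tq -0.597 tqF -0.085 gw 0.0452 q [-0.7   0.91  1.19  0.58  1.92 -0.99]
t 6.83 lean 60.0 polar 60.2 rad 0.0759 ax 0.0002 zerr -0.3,-0.0 | F u 0.9 w -0.0 z 0.3 M [-0.48 -0.23 -0.04] tq -0.536 tqF -0.017 gw 0.0371 q [-0.7   0.91  1.19  0.58  1.92 -0.99]
```

View pics/scene2.png

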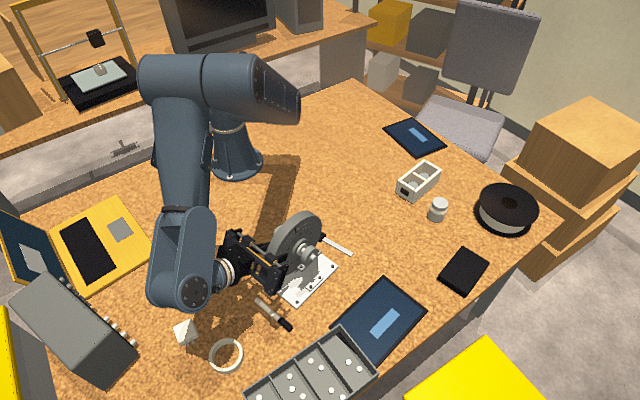

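The gripper is leaning 60° over to the −y side, straddling the rim. Next I close fully.

```bash
python3 -m crank '[[[0,0,0,0,0,0,20],[0,0,0,0,0,0,20],[0,0,0,0,0,0,20],[0,0,0,0,0,0,20],[0,0,0,0,0,0,20]]]' 50; python3 st.py
```

```text
time: 7.45
position: [0.5795, -0.144, 0.1877]
tool_rot: [-0.261, 0.658, -0.102, 0.699]
ft_force: [-4.5, -1.5, 0.6]
grip_width: 0.0298
t 7.45 lean 60.1 polar 60.2 rad 0.0758 ax -0.0014 zerr -0.2,-0.2 | F u -4.7 w -0.4 z 0.6 M [-0.61  0.11  0.77] tq -0.596 tqF -0.027 gw 0.0298 q [-0.7   0.91  1.2   0.58  1.92 -0.99]
```

```bash
python3 -m crank '[[[0,0,-2.4,-0.0032,0.00007,-0.0015,20],[0,0,-2.4,-0.0032,0.00007,0,20],[0,0,-2.4,-0.0032,0.00007,0,20],[0,0,-2.4,-0.0032,0.00007,0,20],[0,0,-2.4,-0.0032,0.00007,0,20]]]'|head -1; python3 st.py
python3 -m crank '[[[0,0,-2.4,-0.0032,0.00007,0,20],[0,0,-2.4,-0.0032,0.00007,0,20],[0,0,-2.4,-0.0032,0.00007,0,20],[0,0,-2.4,-0.0032,0.00007,0,20],[0,0,-2.4,-0.0032,0.00007,0,20]]]'|head -1; python3 st.py
```

```text
time: 8.07
t 8.07 lean 47.7 polar 48.4 rad 0.0759 ax -0.0014 zerr -0.3,-0.0 | F u -2.5 w -3.5 z -6.7 M [-1.57 -0.02  0.2 ] tq -0.971 tqF 0.561 gw 0.0299 q [-0.66  0.79  1.27  0.49  1.76 -0.97]
time: 8.7
t 8.70 lean 35.8 polar 36.3 rad 0.0760 ax -0.0013 zerr -0.3,-0.0 | F u -1.5 w -4.9 z -7.0 M [-1.74 -0.05  0.15] tq -1.087 tqF 0.615 gw 0.0295 q [-0.61  0.69  1.35  0.4   1.6  -0.93]
```

```bash
cat >> st.py <<'E'
    import json
    o=robot.get_obs(); open("log.jsonl","a").write(json.dumps({k:np.asarray(v).tolist() for k,v in o.items()})+"\n")
E
R='[[0,0,-2.4,-0.0032,0.00007,0,20]]' >/dev/null
python3 -m crank '[[[0,0,-2.4,-0.0032,0.00007,0,20],[0,0,-2.4,-0.0032,0.00007,0,20],[0,0,-2.4,-0.0032,0.00007,0,20],[0,0,-2.4,-0.0032,0.00007,0,20],[0,0,-2.4,-0.0032,0.00007,0,20]]]'|head -1; python3 st.py
python3 -m crank '[[[0,0,-2.4,-0.0032,0.00007,0,20],[0,0,-2.4,-0.0032,0.00007,0,20],[0,0,-2.4,-0.0032,0.00007,0,20],[0,0,-2.4,-0.0032,0.00007,0,20],[0,0,-2.4,-0.0032,0.00007,0,20]]]'|head -1; python3 st.py
python3 -m crank '[[[0,0,-2.4,-0.0032,0.00007,0,20],[0,0,-2.4,-0.0032,0.00007,0,20],[0,0,-2.4,-0.0032,0.00007,0,20],[0,0,-2.4,-0.0032,0.00007,0,20],[0,0,-2.4,-0.0032,0.00007,0,20]]]'|head -1; python3 st.py
```

```text
time: 9.32
time: 9.95
time: 10.58  File "st.py", line 12
    import json
IndentationError: unexpected indent
  File "st.py", line 12
    import json
IndentationError: unexpected indent
  File "st.py", line 12
    import json
IndentationError: unexpected indent
```

```bash
python3 - <<'E'
s=open("st.py").read().replace('if __name__=="__main__": st()\n','if __name__=="__main__":\n    st()\n'); open("st.py","w").write(s)
E
python3 st.py
python3 -m crank '[[[0,0,-2.4,-0.0032,0.00007,0,20],[0,0,-2.4,-0.0032,0.00007,0,20],[0,0,-2.4,-0.0032,0.00007,0,20],[0,0,-2.4,-0.0032,0.00007,0,20],[0,0,-2.4,-0.0032,0.00007,0,20]]]'|head -1; python3 st.py
python3 -m crank '[[[0,0,-2.4,-0.0032,0.00007,0,20],[0,0,-2.4,-0.0032,0.00007,0,20],[0,0,-2.4,-0.0032,0.00007,0,20],[0,0,-2.4,-0.0032,0.00007,0,20],[0,0,-2.4,-0.0032,0.00007,0,20]]]'|head -1; python3 st.py
python3 -m crank '[[[0,0,-2.4,-0.0032,0.00007,0,20],[0,0,-2.4,-0.0032,0.00007,0,20],[0,0,-2.4,-0.0032,0.00007,0,20],[0,0,-2.4,-0.0032,0.00007,0,20],[0,0,-2.4,-0.0032,0.00007,0,20]]]'|head -1; python3 st.py
```

```text
t 10.57 lean -0.2 polar 0.1 rad 0.0763 ax -0.0011 zerr -0.3,0.0 | F u -0.2 w -8.4 z -7.8 M [-1.51 -0.16 -0.17] tq -0.862 tqF 0.641 gw 0.0297 q [-0.34  0.46  1.58 -0.    1.1  -0.57]
time: 11.2
t 11.20 lean -12.1 polar -11.9 rad 0.0764 ax -0.0010 zerr -0.4,0.0 | F u 1.3 w -9.4 z -8.2 M [-1.43 -0.34 -0.15] tq -0.897 tqF 0.573 gw 0.0297 q [-0.21  0.44  1.64 -0.23  0.98 -0.32]
time: 11.82
t 11.82 lean -24.1 polar -23.8 rad 0.0765 ax -0.0009 zerr -0.4,0.0 | F u 1.3 w -11.2 z -7.9 M [-1.08 -0.5  -0.05] tq -0.625 tqF 0.545 gw 0.0296 q [-0.08  0.45  1.7  -0.51  0.92 -0.01]
time: 12.45
t 12.45 lean -36.1 polar -35.7 rad 0.0766 ax -0.0008 zerr -0.5,0.0 | F u 3.2 w -11.7 z -6.9 M [-0.61 -0.48  0.18] tq -0.284 tqF 0.420 gw 0.0297 q [ 0.05  0.51  1.74 -0.8   0.94  0.32]
```

```bash

python3 -m crank '[[[0,0,-2.4,-0.0032,0.0005,-0.0003,20],[0,0,-2.4,-0.0032,0.0002,0,20],[0,0,-2.4,-0.0032,0.0001,0,20],[0,0,-2.4,-0.0032,0.00007,0,20],[0,0,-2.4,-0.0032,0.00007,0,20]]]'|head -1; python3 st.py
python3 -m crank '[[[0,0,-2.4,-0.0032,0.00007,0,20],[0,0,-2.4,-0.0032,0.00007,0,20],[0,0,-2.4,-0.0032,0.00007,0,20],[0,0,-2.4,-0.0032,0.00007,0,20],[0,0,-2.4,-0.0032,0.00007,0,20]]]'|head -1; python3 st.py
```

```text
time: 13.08
t 13.07 lean -48.2 polar -47.5 rad 0.0766 ax -0.0007 zerr -0.5,0.1 | F u 3.4 w -8.4 z -3.2 M [-0.23 -0.21  0.27] tq -0.018 tqF 0.257 gw 0.0297 q [ 0.16  0.6   1.77 -1.05  1.03  0.62]
time: 13.7
t 13.70 lean -60.2 polar -59.4 rad 0.0767 ax -0.0006 zerr -0.5,0.2 | F u 3.3 w -9.2 z -2.3 M [ 0.   -0.18  0.3 ] tq 0.165 tqF 0.207 gw 0.0291 q [ 0.24  0.72  1.77 -1.23  1.17  0.86]
```

```bash

python3 -m crank '[[[0,0,2.4,0.0032,0.0005,0,20],[0,0,2.4,0.0032,0.0002,0,20],[0,0,2.4,0.0032,0.00007,0,20],[0,0,2.4,0.0032,0.00007,0,20],[0,0,2.4,0.0032,0.00007,0,20]]]'|head -1; python3 st.py
for i in 1; do python3 -m crank '[[[0,0,2.4,0.0032,0.00007,0,20],[0,0,2.4,0.0032,0.00007,0,20],[0,0,2.4,0.0032,0.00007,0,20],[0,0,2.4,0.0032,0.00007,0,20],[0,0,2.4,0.0032,0.00007,0,20]]]'|head -1; python3 st.py; done
python3 -m crank '[[[0,0,2.4,0.0032,0.00007,0,20],[0,0,2.4,0.0032,0.00007,0,20],[0,0,2.4,0.0032,0.00007,0,20],[0,0,2.4,0.0032,0.00007,0,20],[0,0,2.4,0.0032,0.00007,0,20]]]'|head -1; python3 st.py
```

```text
time: 14.32
t 14.32 lean -47.7 polar -49.3 rad 0.0765 ax -0.0007 zerr -0.4,0.1 | F u 2.5 w -1.4 z -5.1 M [0.67 0.   0.38] tq 0.429 tqF -0.225 gw 0.0297 q [ 0.16  0.6   1.77 -1.04  1.02  0.62]
time: 14.95
t 14.95 lean -35.7 polar -37.3 rad 0.0765 ax -0.0008 zerr -0.4,0.1 | F u 3.4 w -0.8 z -5.0 M [ 0.59 -0.13  0.3 ] tq 0.357 tqF -0.189 gw 0.0297 q [ 0.04  0.51  1.74 -0.8   0.93  0.32]
time: 15.58
t 15.57 lean -23.7 polar -25.4 rad 0.0764 ax -0.0009 zerr -0.4,0.1 | F u 2.8 w -0.4 z -3.7 M [ 0.16 -0.23  0.19] tq 0.011 tqF -0.091 gw 0.0298 q [-0.08  0.45  1.7  -0.5   0.92 -0.02]
```

```bash

python3 -m crank '[[[0,0,2.4,0.0032,0.00007,0,20],[0,0,2.4,0.0032,0.00007,0,20],[0,0,2.4,0.0032,0.00007,0,20],[0,0,2.4,0.0032,0.00007,0,20],[0,0,2.4,0.0032,0.00007,0,20]]]'|head -1; python3 st.py
python3 -m crank '[[[0,0,2.4,0.0032,0.00007,0,20],[0,0,2.4,0.0032,0.00007,0,20],[0,0,2.4,0.0032,0.00007,0,20],[0,0,2.4,0.0032,0.00007,0,20],[0,0,2.4,0.0032,0.00007,0,20]]]'|head -1; python3 st.py
python3 -m crank '[[[0,0,2.4,0.0032,0.00007,0,20],[0,0,2.4,0.0032,0.00007,0,20],[0,0,2.4,0.0032,0.00007,0,20],[0,0,2.4,0.0032,0.00007,0,20],[0,0,2.4,0.0032,0.00007,0,20]]]'|head -1; python3 st.py
```

```text
time: 16.2
t 16.20 lean -11.7 polar -13.5 rad 0.0763 ax -0.0010 zerr -0.3,0.1 | F u 1.2 w -0.3 z -2.7 M [-0.12 -0.19  0.09] tq -0.190 tqF -0.030 gw 0.0299 q [-0.21  0.44  1.65 -0.22  0.98 -0.33]
time: 16.82
t 16.82 lean 0.3 polar -1.5 rad 0.0762 ax -0.0011 zerr -0.3,0.1 | F u 0.8 w 0.5 z -2.0 M [-0.34 -0.06 -0.04] tq -0.385 tqF -0.040 gw 0.0297 q [-0.34  0.46  1.58  0.01  1.11 -0.57]
time: 17.45
t 17.45 lean 12.4 polar 11.1 rad 0.0761 ax -0.0012 zerr -0.3,0.1 | F u -0.1 w 3.7 z 6.0 M [0.69 0.24 0.  ] tq 0.366 tqF -0.362 gw 0.0298 q [-0.45  0.51  1.5   0.18  1.27 -0.74]
```

```bash
python3 - <<'E'
from rig import robot
import cv2
for n,c in(("scene",(slice(140,340),slice(150,400))),("wrist",(slice(0,400),slice(0,640)))):
    p=robot.camera(n); im=p["img"][c][:,:,::-1]; f=3 if n=="scene" else 1
    cv2.imwrite(f"pics/{n}3.png",cv2.resize(im,None,fx=f,fy=f,interpolation=cv2.INTER_CUBIC))
E
python3 st.py
```

```text
t 17.55 lean 12.4 polar 11.7 rad 0.0761 ax -0.0012 zerr -0.4,0.0 | F u -0.2 w 2.0 z 6.9 M [0.93 0.19 0.08] tq 0.692 tqF -0.255 gw 0.0297 q [-0.45  0.51  1.5   0.18  1.27 -0.74]
```

View pics/scene3.png

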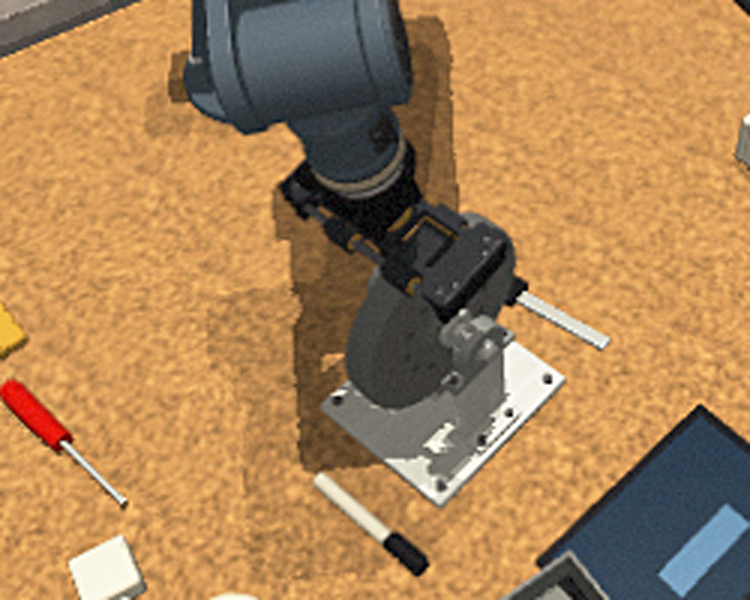

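View pics/wrist3.png

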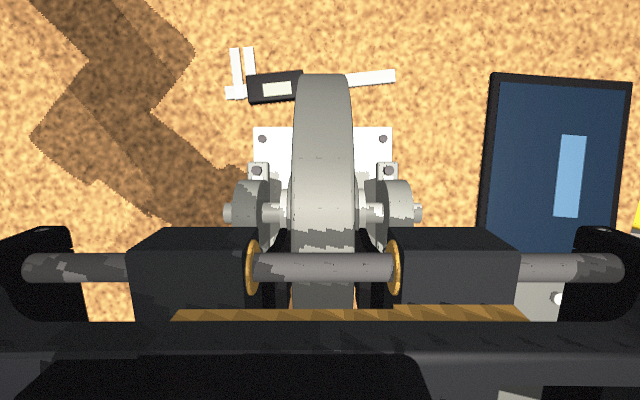

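```bash
cat > fit.py <<'E'
import json
from h import *
x,y,a=.5655,-.0797,.237
A=np.array([x,y,.15]);u=np.array([np.cos(a),np.sin(a),0]);w=np.array([-np.sin(a),np.cos(a),0])
# manual: lean,t,polar,rad,Fu,Fw,Fz,Mu,sgn(0=free)
def MU(m):return np.dot(m,u)
rows=[(-0.0,2.5,.0748,.1,.8,MU([.02,-.13,.01]),0),(29.9,28.1,.0767,.6,.3,MU([-.3,-.18,-.03]),0),(60.1,58.8,.0759,.5,0,MU([-.48,-.24,-.03]),0),(59.9,58.9,.076,-1.2,-.5,MU([-.49,-.21,.05]),0),(60,60.2,.0758,.1,1.2,MU([-.48,-.19,.03]),0),(60,60.2,.0758,0,.3,MU([-.48,-.23,-.04]),0),
(47.7,48.4,.0759,-3.5,-6.7,MU([-1.57,-.02,.2]),-1),(35.8,36.3,.076,-4.9,-7.0,MU([-1.74,-.05,.15]),-1)]
prev=None
for l in open("log.jsonl"):
    o=json.loads(l); M=Rot.from_quat(o["tool_rot"]).as_matrix(); r=np.array(o["position"])-A; Y=M[:,1]; F=np.array(o["ft_force"])
    lean=np.degrees(np.arctan2(Y@w,-Y[2])); pa=np.degrees(np.arctan2(-(r@w),r[2])); rad=np.hypot(r@w,r[2])
    s=np.sign(np.round(lean-prev)) if prev is not None else -1
    if prev is not None and s==0: prev=lean; continue
    prev=lean; rows.append((lean,pa,rad,F@w,F[2],MU(o["moment"]),s))
if __name__=="__main__":
    D=[];b=[];wt=[]
    for ln,pa,rad,fw,fz,mu,s in rows:
        t=np.radians(pa); rw,rz=-rad*np.sin(t),rad*np.cos(t)
        tq=rw*fz-rz*fw      # (r x F).u , u x w = z
        l=np.radians(ln); lw,lz=-np.sin(l),np.cos(l); lev=lw*fz-lz*fw
        # mu+tq + L*lev + K sin l = -f*s + B sin + C cos + m0
        g=abs(s)
        D.append([lev,np.sin(l),s,-g*np.sin(l),-g*np.cos(l),-1]); b.append(-(mu+tq)); 
    D=np.array(D);b=np.array(b)
    # priors: m0~0 +-.03, f .42+-.05 (weights vs sigma .12)
    sg=.12
    P=[([0,0,0,0,0,1],0,.03),([0,0,1,0,0,0],.42,.06),([1,0,0,0,0,0],.15,.02)]
    D2=np.vstack([D/sg]+[np.array(p[0])/p[2] for p in P]); b2=np.r_[b/sg,[p[1]/p[2] for p in P]]
    X=np.linalg.lstsq(D2,b2,rcond=None)[0]; cov=np.linalg.inv(D2.T@D2)
    print("L K f B C m0",X.round(3)); print("sd",np.sqrt(np.diag(cov)).round(3))
    print("res",(D@X-b).round(2))
    B,C=X[3:5]; print("amp",np.hypot(B,C),"phase",np.degrees(np.arctan2(C,B)))
E
python3 fit.py
```

```text
L K f B C m0 [ 0.157  0.659  0.346  0.349  0.025 -0.005]
sd [0.011 0.075 0.045 0.104 0.063 0.029]
res [-0.03 -0.16 -0.01  0.29 -0.19 -0.01  0.05  0.    0.09 -0.15 -0.    0.02
 -0.09 -0.05  0.09  0.14  0.04  0.03 -0.13 -0.01]
amp 0.35003354866694847 phase 4.035683508902364
```

The fit puts the ballast near the gripped spot (phase about 4 ± 12° from the grip, amplitude 0.35 N·m), so the grip side has to go down. I'll carry on in the positive direction, logging as I go, then regrip.

```bash

python3 -m crank '[[[0,0,3.2,0.0043,0.00012,0,20],[0,0,3.2,0.0043,0.00012,0,20],[0,0,3.2,0.0043,0.00012,0,20],[0,0,3.2,0.0043,0.00012,0,20],[0,0,3.2,0.0043,0.00012,0,20]]]'|head -1; python3 st.py
python3 -m crank '[[[0,0,3.2,0.0043,0.00012,0,20],[0,0,3.2,0.0043,0.00012,0,20],[0,0,3.2,0.0043,0.00012,0,20],[0,0,3.2,0.0043,0.00012,0,20],[0,0,3.2,0.0043,0.00012,0,20]]]'|head -1; python3 st.py
python3 -m crank '[[[0,0,3.2,0.0043,0.00012,0,20],[0,0,3.2,0.0043,0.00012,0,20],[0,0,3.2,0.0043,0.00012,0,20],[0,0,3.2,0.0043,0.00012,0,20],[0,0,3.2,0.0043,0.00012,0,20]]]'|head -1; python3 st.py; python3 fit.py
```

```text
time: 18.18
t 18.18 lean 28.4 polar 27.4 rad 0.0759 ax -0.0013 zerr -0.3,0.1 | F u -0.5 w 3.5 z 3.0 M [ 0.63  0.19 -0.07] tq 0.322 tqF -0.338 gw 0.0294 q [-0.57  0.62  1.4   0.34  1.49 -0.89]
time: 18.8
t 18.80 lean 44.5 polar 43.6 rad 0.0759 ax -0.0014 zerr -0.3,0.1 | F u -0.1 w 4.2 z 3.8 M [ 0.7   0.04 -0.11] tq 0.259 tqF -0.429 gw 0.0294 q [-0.65  0.76  1.29  0.47  1.72 -0.97]
time: 19.42
t 19.43 lean 60.6 polar 59.8 rad 0.0758 ax -0.0015 zerr -0.3,0.1 | F u 0.1 w 6.3 z 2.6 M [ 0.71  0.02 -0.25] tq 0.286 tqF -0.410 gw 0.0295 q [-0.7   0.91  1.2   0.59  1.93 -1.  ]
L K f B C m0 [ 0.158  0.659  0.346  0.356  0.03  -0.005]
sd [0.009 0.075 0.044 0.092 0.054 0.028]
res [-0.03 -0.16 -0.01  0.29 -0.19 -0.01  0.04 -0.    0.09 -0.15 -0.    0.02
 -0.09 -0.05  0.09  0.14  0.04  0.02 -0.14 -0.02  0.08 -0.09  0.04]
amp 0.3568280824737262 phase 4.867871024477428
```

```bash

python3 -m crank '[[[0,0,0,0,0,0,65],[0,0,0,0,0,0,65],[0,0,0,0,0,0,65],[0,0,0,0,0,0,65],[0,0,0,0,0,0,65]]]'; python3 st.py
```

```text
time: 20.05
position: [0.5798, -0.1453, 0.1868]
tool_rot: [-0.261, 0.657, -0.103, 0.7]
ft_force: [0.1, 0.6, 0.4]
grip_width: 0.0557
t 20.05 lean 60.0 polar 61.3 rad 0.0765 ax -0.0015 zerr -0.3,0.0 | F u 0.3 w 0.5 z 0.4 M [-0.48 -0.18  0.04] tq -0.558 tqF -0.048 gw 0.0557 q [-0.7   0.91  1.2   0.58  1.92 -1.  ]
```

```bash
sed -i 's/    if prev is not None and s==0: prev=lean; continue/    if o["grip_width"]>.033: s=0\n    elif s==0: prev=lean; continue/' fit.py
python3 -m crank '[[[0,0,-8,-0.0106,0.0007,0,65],[0,0,-8,-0.0106,0.0007,0,65],[0,0,-8,-0.0106,0.0007,0,65],[0,0,-8,-0.0106,0.0007,0,65],[0,0,-8,-0.0106,0.0007,0,65]]]'|head -1; python3 st.py
python3 -m crank '[[[0,0,-8,-0.0106,0.0007,0,65],[0,0,-8,-0.0106,0.0007,0,65],[0,0,-8,-0.0106,0.0007,0,65],[0,0,-8,-0.0106,0.0007,0,65],[0,0,-8,-0.0106,0.0007,0,65]]]'|head -1; python3 st.py
python3 -m crank '[[[0,0,-8,-0.0106,0.0007,0,65],[0,0,-8,-0.0106,0.0007,0,65],[0,0,-8,-0.0106,0.0007,0,65],[0,0,-8,-0.0106,0.0007,0,65],[0,0,-4,-0.0053,0.0004,0,65]]]'|head -1; python3 st.py
```

```text
time: 20.68
t 20.68 lean 19.7 polar 21.1 rad 0.0762 ax -0.0012 zerr -0.3,0.1 | F u 0.7 w 0.1 z 0.9 M [-0.21 -0.1  -0.05] tq -0.260 tqF -0.029 gw 0.0564 q [-0.51  0.56  1.45  0.26  1.37 -0.82]
time: 21.3
t 21.30 lean -20.3 polar -19.4 rad 0.0758 ax -0.0008 zerr -0.3,0.2 | F u -0.6 w 0.1 z -1.1 M [ 0.25 -0.05 -0.04] tq 0.196 tqF -0.032 gw 0.0563 q [-0.12  0.44  1.68 -0.42  0.92 -0.12]
time: 21.92
t 21.93 lean -56.1 polar -57.4 rad 0.0751 ax -0.0010 zerr -0.2,-0.1 | F u -0.3 w -0.4 z -0.2 M [ 0.54  0.03 -0.04] tq 0.539 tqF 0.007 gw 0.0564 q [ 0.22  0.68  1.78 -1.18  1.11  0.79]
```

```bash

python3 -m crank '[[[0,0,0,0.0015,-0.001,0,65],[0,0,0,0,0,0,20],[0,0,0,0,0,0,20],[0,0,0,0,0,0,20],[0,0,0,0,0,0,20]]]' 50|head -1; python3 st.py
python3 -m crank '[[[0,0,0,0,0,0,20],[0,0,2.4,0.0032,0.00007,0,20],[0,0,4,0.0053,0.0002,0,20],[0,0,4,0.0053,0.0002,0,20],[0,0,4,0.0053,0.0002,0,20]]]'|head -1; python3 st.py
```

```text
time: 22.55
t 22.55 lean -56.0 polar -54.4 rad 0.0753 ax -0.0006 zerr -0.3,0.1 | F u 0.5 w -1.0 z 1.0 M [ 0.39  0.03 -0.01] tq 0.487 tqF 0.105 gw 0.0297 q [ 0.21  0.67  1.78 -1.18  1.11  0.78]
time: 23.18
t 23.18 lean -41.5 polar -40.2 rad 0.0753 ax -0.0007 zerr -0.3,0.0 | F u 0.4 w -7.1 z -5.9 M [ 0.18 -0.29  0.04] tq 0.230 tqF 0.123 gw 0.0297 q [ 0.09  0.55  1.76 -0.92  0.97  0.46]
```

```bash

python3 -m crank '[[[0,0,4,0.0053,0.0003,0,20],[0,0,4,0.0053,0.0003,0,20],[0,0,4,0.0053,0.0003,0,20],[0,0,4,0.0053,0.0003,0,20],[0,0,4,0.0053,0.0003,0,20]]]'|head -1; python3 st.py
python3 -m crank '[[[0,0,4,0.0053,0.0003,0,20],[0,0,4,0.0053,0.0002,0,20],[0,0,4,0.0053,0.0002,0,20],[0,0,4,0.0053,0.0002,0,20],[0,0,4,0.0053,0.0002,0,20]]]'|head -1; python3 st.py
python3 -m crank '[[[0,0,4,0.0053,0.0002,0,20],[0,0,4,0.0053,0.0002,0,20],[0,0,4,0.0053,0.0002,0,20],[0,0,4,0.0053,0.0002,0,20],[0,0,4,0.0053,0.0002,0,20]]]'|head -1; python3 st.py
```

```text
time: 23.8
t 23.80 lean -21.5 polar -20.3 rad 0.0751 ax -0.0009 zerr -0.3,0.0 | F u 1.4 w -4.1 z -6.4 M [-0.04 -0.31 -0.01] tq 0.007 tqF 0.123 gw 0.0292 q [-0.11  0.45  1.69 -0.45  0.92 -0.09]
time: 24.42
t 24.43 lean -1.4 polar -0.4 rad 0.0750 ax -0.0011 zerr -0.3,0.0 | F u 2.1 w -1.3 z -8.7 M [-0.25 -0.58 -0.07] tq -0.287 tqF 0.096 gw 0.0295 q [-0.32  0.46  1.59 -0.02  1.09 -0.55]
time: 25.05
t 25.05 lean 18.6 polar 19.6 rad 0.0748 ax -0.0012 zerr -0.3,-0.0 | F u 2.0 w 3.4 z -8.9 M [-0.43 -0.69 -0.26] tq -0.603 tqF -0.019 gw 0.0295 q [-0.5   0.55  1.46  0.25  1.35 -0.81]
```

```bash

python3 -m crank '[[[0,0,0,0,0,0,65],[0,0,0,0,0,0,65],[0,0,0,0,0,0,65],[0,0,0,0,-0.0005,0,65],[0,0,-4,-0.0053,0.0002,0,65]]]'|head -1; python3 st.py
python3 -m crank '[[[0,0,-7,-0.0093,0.0005,0,65],[0,0,-7,-0.0093,0.0005,0,65],[0,0,-7,-0.0093,0.0005,0,65],[0,0,-7,-0.0093,0.0005,0,65],[0,0,-7,-0.0093,0.0005,0,65]]]'|head -1; python3 st.py
python3 -m crank '[[[0,0,-7,-0.0093,0.0005,0,65],[0,0,-7,-0.0093,0.0005,0,65],[0,0,-7,-0.0093,0.0005,0,65],[0,0,-7,-0.0093,0.0005,0,65],[0,0,-7,-0.0093,0.0005,0,65]]]'|head -1; python3 st.py
```

```text
time: 25.68
t 25.68 lean 14.3 polar 16.4 rad 0.0770 ax -0.0012 zerr -0.4,0.0 | F u 0.2 w 0.5 z 0.7 M [-0.14 -0.13  0.03] tq -0.220 tqF -0.051 gw 0.0563 q [-0.47  0.53  1.49  0.2   1.3  -0.77]
time: 26.3
t 26.30 lean -20.9 polar -19.4 rad 0.0774 ax -0.0007 zerr -0.3,0.2 | F u -0.2 w -0.3 z 0.9 M [ 0.17 -0.08  0.01] tq 0.197 tqF 0.047 gw 0.0565 q [-0.12  0.44  1.69 -0.43  0.93 -0.1 ]
time: 26.92
t 26.93 lean -55.8 polar -54.5 rad 0.0766 ax -0.0002 zerr -0.2,0.2 | F u 0.3 w -0.8 z -0.2 M [ 0.53 -0.01 -0.03] tq 0.536 tqF 0.019 gw 0.0569 q [ 0.21  0.67  1.78 -1.17  1.11  0.78]
```

```bash

python3 -m crank '[[[0,0,0,0,0,-0.001,65],[0,0,0,0,0,0,20],[0,0,0,0,0,0,20],[0,0,0,0,0,0,20],[0,0,0,0,0,0,20]]]' 50|head -1; python3 st.py
python3 -m crank '[[[0,0,0,0,0,0,20],[0,0,3.2,0.0043,0.0001,0,20],[0,0,3.2,0.0043,0.0001,0,20],[0,0,3.2,0.0043,0.0001,0,20],[0,0,3.2,0.0043,0.0001,0,20]]]'|head -1; python3 st.py
```

```text
time: 27.55
t 27.55 lean -55.6 polar -53.6 rad 0.0755 ax -0.0007 zerr -0.3,0.2 | F u 1.8 w -2.0 z 0.5 M [ 0.31 -0.2   0.25] tq 0.373 tqF 0.117 gw 0.0298 q [ 0.21  0.67  1.78 -1.17  1.11  0.77]
time: 28.18
t 28.18 lean -42.7 polar -41.3 rad 0.0755 ax -0.0008 zerr -0.2,0.1 | F u 4.4 w -6.6 z -7.5 M [ 0.21 -0.52  0.37] tq 0.085 tqF -0.000 gw 0.0296 q [ 0.1   0.55  1.76 -0.95  0.97  0.49]
```

```bash

python3 -m crank '[[[0,0,3.2,0.0043,0.0001,0,20],[0,0,3.2,0.0043,0.0001,0,20],[0,0,3.2,0.0043,0.0001,0,20],[0,0,3.2,0.0043,0.0001,0,20],[0,0,3.2,0.0043,0.0001,0,20]]]'|head -1; python3 st.py
python3 -m crank '[[[0,0,3.2,0.0043,0.0001,0,20],[0,0,3.2,0.0043,0.0001,0,20],[0,0,3.2,0.0043,0.0001,0,20],[0,0,3.2,0.0043,0.0001,0,20],[0,0,3.2,0.0043,0.0001,0,20]]]'|head -1; python3 st.py
python3 -m crank '[[[0,0,3.2,0.0043,0.0001,0,20],[0,0,3.2,0.0043,0.0001,0,20],[0,0,3.2,0.0043,0.0001,0,20],[0,0,3.2,0.0043,0.0001,0,20],[0,0,3.2,0.0043,0.0001,0,20]]]'|head -1; python3 st.py
python3 -m crank '[[[0,0,3.2,0.0043,0.0001,0,20],[0,0,3.2,0.0043,0.0001,0,20],[0,0,3.2,0.0043,0.0001,0,20],[0,0,3.2,0.0043,0.0001,0,20],[0,0,3.2,0.0043,0.0001,0,20]]]'|head -1; python3 st.py
```

```text
time: 28.8
t 28.80 lean -26.6 polar -25.4 rad 0.0754 ax -0.0009 zerr -0.3,0.1 | F u 5.7 w -5.2 z -11.8 M [ 0.04 -0.85  0.31] tq -0.185 tqF -0.030 gw 0.0298 q [-0.06  0.46  1.71 -0.58  0.91  0.06]
time: 29.42
t 29.43 lean -10.6 polar -9.6 rad 0.0753 ax -0.0010 zerr -0.3,0.1 | F u 6.8 w -2.4 z -14.4 M [-0.19 -1.25  0.19] tq -0.483 tqF -0.004 gw 0.0294 q [-0.23  0.44  1.64 -0.2   0.99 -0.36]
time: 30.05
t 30.05 lean 5.4 polar 6.1 rad 0.0751 ax -0.0012 zerr -0.4,0.1 | F u 7.3 w 1.6 z -14.6 M [-0.36 -1.4  -0.15] tq -0.689 tqF -0.005 gw 0.0295 q [-0.39  0.48  1.55  0.09  1.17 -0.66]
time: 30.68
t 30.68 lean 21.5 polar 21.6 rad 0.0751 ax -0.0013 zerr -0.4,0.1 | F u 7.5 w 5.5 z -12.4 M [-0.39 -1.34 -0.46] tq -0.739 tqF -0.044 gw 0.0296 q [-0.52  0.57  1.44  0.28  1.39 -0.84]
```

```bash

python3 -m crank '[[[0,0,-3.2,-0.0043,0.0005,0.0005,20],[0,0,-3.2,-0.0043,0.0004,0.0005,20],[0,0,-3.2,-0.0043,0.0001,0,20],[0,0,-3.2,-0.0043,0.0001,0,20],[0,0,-3.2,-0.0043,0.0001,0,20]]]'|head -1; python3 st.py
python3 -m crank '[[[0,0,-3.2,-0.0043,0.0001,0,20],[0,0,-3.2,-0.0043,0.0001,0,20],[0,0,-3.2,-0.0043,0.0001,0,20],[0,0,-3.2,-0.0043,0.0001,0,20],[0,0,-3.2,-0.0043,0.0001,0,20]]]'|head -1; python3 st.py
python3 -m crank '[[[0,0,-3.2,-0.0043,0.0001,0,20],[0,0,-3.2,-0.0043,0.0001,0,20],[0,0,-3.2,-0.0043,0.0001,0,20],[0,0,-3.2,-0.0043,0.0001,0,20],[0,0,-3.2,-0.0043,0.0001,0,20]]]'|head -1; python3 st.py
python3 -m crank '[[[0,0,-3.2,-0.0043,0.0001,0,20],[0,0,-3.2,-0.0043,0.0001,0,20],[0,0,-3.2,-0.0043,0.0001,0,20],[0,0,-3.2,-0.0043,0.0001,0,20],[0,0,-3.2,-0.0043,0.0001,0,20]]]'|head -1; python3 st.py
```

```text
time: 31.3
t 31.30 lean 5.2 polar 6.4 rad 0.0752 ax -0.0011 zerr -0.4,0.0 | F u 3.0 w -2.2 z -12.2 M [-0.42 -1.05 -0.19] tq -0.385 tqF 0.268 gw 0.0298 q [-0.39  0.48  1.55  0.08  1.17 -0.65]
time: 31.92
t 31.93 lean -10.9 polar -9.5 rad 0.0753 ax -0.0010 zerr -0.4,0.0 | F u 2.5 w -6.2 z -11.1 M [-0.26 -0.88 -0.05] tq -0.132 tqF 0.325 gw 0.0295 q [-0.23  0.44  1.64 -0.2   0.99 -0.35]
time: 32.55
t 32.55 lean -26.9 polar -25.4 rad 0.0754 ax -0.0009 zerr -0.3,0.0 | F u 1.9 w -7.8 z -7.4 M [ 0.   -0.73  0.07] tq 0.121 tqF 0.290 gw 0.0296 q [-0.05  0.46  1.71 -0.58  0.91  0.06]
time: 33.17
t 33.17 lean -42.9 polar -41.3 rad 0.0755 ax -0.0007 zerr -0.4,0.0 | F u 1.3 w -9.0 z -4.6 M [ 0.21 -0.5   0.23] tq 0.371 tqF 0.282 gw 0.0298 q [ 0.11  0.56  1.76 -0.95  0.98  0.5 ]
```

```bash
cat > fit2.py <<'E'
import fit; from fit import *
rows=[r+(1,) for r in fit.rows[:8]]
prev=-1; 
for l in open("log.jsonl"):
    o=json.loads(l); M=Rot.from_quat(o["tool_rot"]).as_matrix(); r=np.array(o["position"])-A; Y=M[:,1]; F=np.array(o["ft_force"])
    t=o["time"]; g=1 if t<20.3 else 2 if t<25.5 else 3 if t<45 else 4
    lean=np.degrees(np.arctan2(Y@w,-Y[2])); pa=np.degrees(np.arctan2(-(r@w),r[2])); rad=np.hypot(r@w,r[2])
    d=0 if prev==-1 else lean-prev
    s=-1 if prev==-1 else np.sign(np.round(d)); prev=lean
    if o["grip_width"]>.033: s=0
    elif abs(d)<1 and s!=-1 or s==0: continue
    rows.append((lean,pa,rad,F@w,F[2],MU(o["moment"]),s,g))
OFF={1:0,2:114.7,3:188.5,4:0}
def run(rows,pr=True,sel=(1,2,3,4)):
    D=[];b=[]
    for ln,pa,rad,fw,fz,mu,s,g in rows:
        if s and g not in sel: continue
        t=np.radians(pa); tq=-rad*np.sin(t)*fz-rad*np.cos(t)*fw
        l=np.radians(ln); lev=-np.sin(l)*fz-np.cos(l)*fw; ps=np.radians(pa+OFF[g]); k=abs(s)
        D.append([lev,np.sin(l),s,-k*np.sin(ps),-k*np.cos(ps),-1,-k*0]); b.append(-(mu+tq))
    D=np.array(D)[:,:6];b=np.array(b);sg=.1
    P=[([0,0,0,0,0,1],0,.03),([0,0,1,0,0,0],.42,.06),([1,0,0,0,0,0],.15,.02)]
    D2=np.vstack([D/sg]+[np.array(p[0])/p[2] for p in P]); b2=np.r_[b/sg,[p[1]/p[2] for p in P]]
    X=np.linalg.lstsq(D2,b2,rcond=None)[0]; cov=np.linalg.inv(D2.T@D2)
    ph=np.degrees(np.arctan2(X[4],X[3])); J=np.array([0,0,0,-X[4],X[3],0])/(X[3]**2+X[4]**2)
    print(sel,"L K f B C m0",X.round(3),"sd",np.sqrt(np.diag(cov)).round(3),"amp %.3f phase %.1f +- %.1f"%(np.hypot(X[3],X[4]),ph,np.degrees(np.sqrt(J@cov@J))),"rms %.3f"%np.std(D@X-b))
    if pr: print((D@X-b).round(2))
    return ph
ph=run(rows); run(rows,False,(1,)); run(rows,False,(3,)); run(rows,False,(2,3)); run(rows,False,(1,3))
for g in OFF: print(g,"polar for ballast down",((180-ph-OFF[g])+180)%360-180)
E
python3 fit2.py
```

```text
(1, 2, 3, 4) L K f B C m0 [ 0.165  0.665  0.397  0.357  0.103 -0.033] sd [0.007 0.03  0.027 0.037 0.023 0.015] amp 0.371 phase 16.2 +- 3.4 rms 0.107
[-0.   -0.13  0.03  0.33 -0.16  0.03  0.03 -0.02  0.05 -0.2  -0.05 -0.03
 -0.15 -0.09  0.1   0.15  0.05  0.04 -0.12 -0.04  0.07 -0.1   0.05 -0.05
 -0.06 -0.07  0.04  0.09  0.09  0.03 -0.21 -0.13  0.1   0.06 -0.08 -0.17
 -0.13 -0.05  0.11  0.05  0.14  0.05  0.02]
(1,) L K f B C m0 [ 0.155  0.681  0.324  0.373  0.038 -0.015] sd [0.009 0.043 0.041 0.061 0.044 0.021] amp 0.375 phase 5.8 +- 6.7 rms 0.098
(3,) L K f B C m0 [ 0.125  0.671  0.398  0.192  0.182 -0.014] sd [0.016 0.043 0.038 0.106 0.052 0.021] amp 0.265 phase 43.5 +- 17.7 rms 0.086
(2, 3) L K f B C m0 [ 0.115  0.671  0.374  0.264  0.215 -0.009] sd [0.015 0.04  0.034 0.063 0.045 0.021] amp 0.340 phase 39.1 +- 9.9 rms 0.082
(1, 3) L K f B C m0 [ 0.166  0.645  0.4    0.333  0.092 -0.031] sd [0.007 0.032 0.03  0.045 0.024 0.015] amp 0.346 phase 15.5 +- 3.9 rms 0.105
1 polar for ballast down 163.83571811529396
2 polar for ballast down 49.13571811529397
3 polar for ballast down -24.664281884706043
4 polar for ballast down 163.83571811529396
```

```bash
cat > jt.py <<'E'
import fit; from fit import *
L=[json.loads(l) for l in open("log.jsonl")]
lean=[];Q=[];TAU=[];gw=[];tt=[];vel=[];PA=[]
for o in L:
    M=Rot.from_quat(o["tool_rot"]).as_matrix();Y=M[:,1];r=np.array(o["position"])-A
    lean.append(np.degrees(np.arctan2(Y@w,-Y[2])));PA.append(np.degrees(np.arctan2(-(r@w),r[2])));Q.append(o["q"]);TAU.append(o["joint_torque"]);gw.append(o["grip_width"]);tt.append(o["time"]);vel.append(o["joint_velocities"])
lean=np.array(lean);Q=np.array(Q);TAU=np.array(TAU);gw=np.array(gw);tt=np.array(tt);vel=np.array(vel);PA=np.array(PA)
th=np.radians(lean); dq=np.zeros_like(Q)
for i in range(6):
    c=np.polyfit(th,Q[:,i],7); dq[:,i]=np.polyval(np.polyder(c),th); 
S=(TAU*dq).sum(1)
if __name__=="__main__":
  for k in np.argsort(lean): print("%.2f lean %.1f %s S %.3f"%(tt[k],lean[k],"free" if gw[k]>.033 else "grip",S[k]),"tau",TAU[k].round(2),"dq",dq[k].round(2))
E
python3 jt.py
```

```text
13.70 lean -60.2 grip S 23.568 tau [  3.61 -43.83  -6.78  -0.59   1.96  -0.1 ] dq [-0.36 -0.62  0.05  0.74 -0.78 -1.04]
21.93 lean -56.1 free S 22.476 tau [ -0.12 -42.64  -8.75  -1.61   1.83  -0.32] dq [-0.4  -0.58 -0.01  0.79 -0.72 -1.07]
22.55 lean -56.0 grip S 21.052 tau [  0.44 -41.24  -8.66  -1.61   1.9   -0.05] dq [-0.4  -0.58 -0.01  0.79 -0.71 -1.07]
26.93 lean -55.8 free S 24.488 tau [ -0.92 -44.34  -9.07  -1.36   1.61  -0.76] dq [-0.4  -0.57 -0.01  0.8  -0.71 -1.07]
27.55 lean -55.6 grip S 20.834 tau [  0.74 -41.2   -7.66  -1.21   2.2    0.  ] dq [-0.4  -0.57 -0.02  0.8  -0.71 -1.07]
13.07 lean -48.2 grip S 19.263 tau [  3.61 -42.4   -9.54  -0.41   1.28  -0.21] dq [-0.47 -0.5  -0.09  1.01 -0.58 -1.26]
14.32 lean -47.7 grip S 17.335 tau [  0.74 -42.43 -10.21  -1.98   2.62   0.43] dq [-0.48 -0.49 -0.09  1.03 -0.57 -1.28]
33.17 lean -42.9 grip S 17.573 tau [  3.23 -42.12 -11.2   -0.67   1.28  -0.57] dq [-0.52 -0.44 -0.12  1.17 -0.46 -1.41]
28.18 lean -42.7 grip S 14.483 tau [  3.81 -42.   -10.47  -1.38   2.15   0.33] dq [-0.52 -0.43 -0.13  1.18 -0.46 -1.42]
23.18 lean -41.5 gri
[... 2859 characters left out ...]
.38 -0.37  0.58  0.8  -0.52]
30.68 lean 21.5 grip S -10.796 tau [ -3.94 -51.56 -17.48  -0.51   2.49   0.14] dq [-0.41  0.4  -0.37  0.56  0.8  -0.48]
18.18 lean 28.4 grip S -13.726 tau [-1.070e+00 -4.469e+01 -1.585e+01  3.000e-02 -1.100e-01  6.000e-02] dq [-0.35  0.45 -0.37  0.5   0.8  -0.38]
18.80 lean 44.5 grip S -19.840 tau [-1.570e+00 -4.968e+01 -1.512e+01  2.700e-01  5.300e-01 -3.000e-02] dq [-0.24  0.53 -0.37  0.43  0.81 -0.18]
20.05 lean 60.0 free S -23.972 tau [-1.000e-02 -5.427e+01 -1.293e+01  1.580e+00  2.650e+00  3.000e-02] dq [-0.17  0.56 -0.32  0.41  0.58 -0.1 ]
19.43 lean 60.6 grip S -24.413 tau [ -2.55 -53.99 -14.33   0.32   1.05  -0.09] dq [-0.17  0.56 -0.31  0.42  0.56 -0.11]
```

```bash
python3 - <<'E'
from st import *
p=robot.camera("scene"); im=p["img"][:,:,::-1].copy(); cv2.imwrite("pics/scene4.png",im)
np.savez("ps.npz",R=p["R"],t=p["t"],K=p["K"],d=p["dist_coeffs"])
f=lambda n,o:cv2.imwrite(n,cv2.resize(o[195:300,255:345],None,fx=6,fy=6,interpolation=cv2.INTER_CUBIC))
f("pics/s4c.png",im); f("pics/s0d.png",cv2.imread("pics/scene0.png"))
st()
E
```

```text
t 33.23 lean -43.0 polar -42.1 rad 0.0755 ax -0.0008 zerr -0.2,-0.1 | F u 3.0 w -7.7 z -2.6 M [-0.4  -0.95  0.17] tq -0.311 tqF 0.298 gw 0.0296 q [ 0.11  0.56  1.76 -0.95  0.98  0.5 ]
```

View pics/s4c.png

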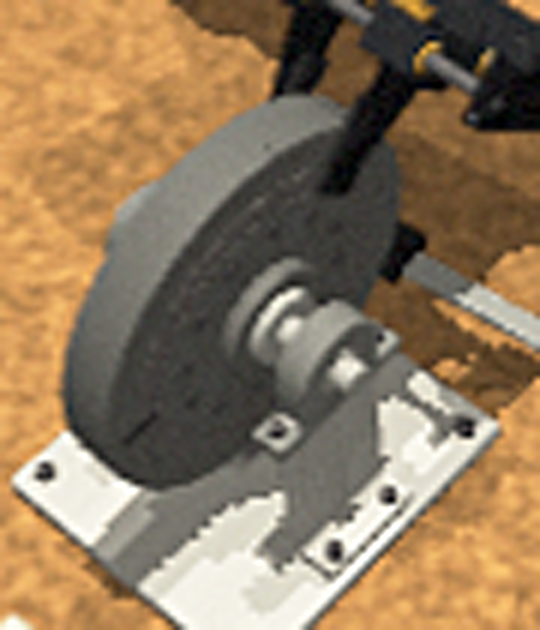

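View pics/s0d.png

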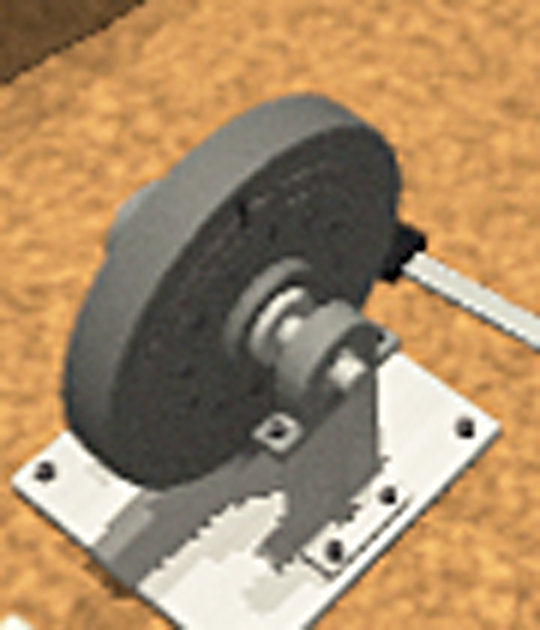

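```bash
cat > idx.py <<'E'
from h import *
def ang(px6,off=(255,195),f=6,A=np.array([.5655,-.0797,.15]),a=.237):
    d=np.load("ps.npz");u=np.array([np.cos(a),np.sin(a),0]);w=np.array([-np.sin(a),np.cos(a),0])
    px=(np.array(px6,float)+.5)/f-.5+off
    n=cv2.undistortPoints(px.reshape(1,1,2),d["K"],d["d"]).ravel(); R=d["R"].T; c=-R@d["t"]; v=R@np.r_[n,1]
    X=c+v*(((A+.015*u-c)@u)/(v@u)); r=X-A; return np.degrees(np.arctan2(-(r@w),r[2])).round(1),np.hypot(r@w,r[2]).round(4)
if __name__=="__main__":
    for p in [(127,440),(142,428),(157,415),(240,205),(243,215),(245,226)]: print(p,ang(p))
    print("hub ref", ang((265,320)))
E
python3 idx.py
```

```text
(127, 440) (np.float64(93.2), np.float64(0.0878))
(142, 428) (np.float64(94.5), np.float64(0.0786))
(157, 415) (np.float64(95.5), np.float64(0.0692))
(240, 205) (np.float64(3.9), np.float64(0.0854))
(243, 215) (np.float64(3.5), np.float64(0.0771))
(245, 226) (np.float64(3.5), np.float64(0.0688))
hub ref (np.float64(-167.4), np.float64(0.01))
```

```bash

python3 -m crank '[[[0,0,2.4,0.0032,0.0004,0.0003,20],[0,0,2.4,0.0032,0.0002,0,20],[0,0,2.4,0.0032,0.0001,0,20],[0,0,2.4,0.0032,0.0001,0,20],[0,0,2.4,0.0032,0.0001,0,20]]]'|head -1; python3 st.py
python3 -m crank '[[[0,0,2.4,0.0032,0.0001,0,20],[0,0,2.4,0.0032,0.0001,0,20],[0,0,2.4,0.0032,0.0001,0,20],[0,0,2.4,0.0032,0.0001,0,20],[0,0,2.4,0.0032,0.0001,0,20]]]'|head -1; python3 st.py
python3 -m crank '[[[0,0,2.4,0.0032,0.0001,0,20],[0,0,2.4,0.0032,0.0001,0,20],[0,0,2.4,0.0032,0.0001,0,20],[0,0,2.4,0.0032,0.0001,0,20],[0,0,2.4,0.0032,0.0001,0,20]]]'|head -1; python3 st.py
python3 -m crank '[[[0,0,2.4,0.0032,0.0002,0,20],[0,0,2.4,0.0032,0.0002,0,20],[0,0,2.4,0.0032,0.0001,0,20],[0,0,2.4,0.0032,0.0001,0,20],[0,0,2.4,0.0032,0.0001,0,20]]]'|head -1; python3 st.py
python3 fit2.py
```

```text
time: 33.85
t 33.85 lean -30.6 polar -30.0 rad 0.0754 ax -0.0008 zerr -0.3,-0.0 | F u 2.0 w -2.7 z -5.2 M [ 0.19 -0.37  0.25] tq 0.074 tqF -0.024 gw 0.0295 q [-0.01  0.48  1.72 -0.67  0.92  0.17]
time: 34.48
t 34.48 lean -18.6 polar -18.1 rad 0.0753 ax -0.0009 zerr -0.3,-0.0 | F u 2.3 w -1.3 z -6.3 M [ 0.06 -0.52  0.19] tq -0.118 tqF -0.056 gw 0.0296 q [-0.14  0.44  1.68 -0.38  0.93 -0.16]
time: 35.1
t 35.10 lean -6.6 polar -6.2 rad 0.0752 ax -0.0010 zerr -0.3,-0.0 | F u 2.3 w 0.8 z -7.0 M [-0.11 -0.59  0.15] tq -0.362 tqF -0.118 gw 0.0296 q [-0.27  0.44  1.62 -0.12  1.03 -0.44]
time: 35.72
t 35.73 lean 5.4 polar 5.8 rad 0.0752 ax -0.0011 zerr -0.3,-0.0 | F u 2.3 w 2.8 z -7.5 M [-0.2  -0.8  -0.01] tq -0.540 tqF -0.156 gw 0.0298 q [-0.39  0.48  1.55  0.08  1.17 -0.65]
(1, 2, 3, 4) L K f B C m0 [ 0.166  0.675  0.406  0.377  0.117 -0.038] sd [0.007 0.03  0.026 0.036 0.021 0.015] amp 0.395 phase 17.2 +- 3.1 rms 0.109
[ 0.   -0.12  0.04  0.35 -0.15  0.04  0.01 -0.04  0.04 -0.21 -0.05 -0.03
 -0.15 -0.1   0.12  0.15  0.06  0.04 -0.12 -0.04  0.07 -0.11  0.04 -0.04
 -0.05 -0.07  0.03  0.07  0
[... 158 characters left out ...]
73  0.038 -0.015] sd [0.009 0.043 0.041 0.061 0.044 0.021] amp 0.375 phase 5.8 +- 6.7 rms 0.098
(3,) L K f B C m0 [ 0.122  0.67   0.381  0.28   0.182 -0.014] sd [0.015 0.043 0.038 0.099 0.045 0.021] amp 0.334 phase 33.1 +- 11.3 rms 0.090
(2, 3) L K f B C m0 [ 0.117  0.68   0.372  0.279  0.2   -0.01 ] sd [0.014 0.039 0.034 0.062 0.04  0.021] amp 0.343 phase 35.7 +- 9.2 rms 0.086
(1, 3) L K f B C m0 [ 0.167  0.658  0.409  0.36   0.108 -0.036] sd [0.007 0.032 0.028 0.043 0.022 0.015] amp 0.376 phase 16.7 +- 3.3 rms 0.108
1 polar for ballast down 162.77868031958405
2 polar for ballast down 48.078680319584066
3 polar for ballast down -25.721319680415945
4 polar for ballast down 162.77868031958405
```

```bash

python3 -m crank '[[[0,0,-2.4,-0.0032,0.0003,0.0003,20],[0,0,-2.4,-0.0032,0.0003,0,20],[0,0,-2.4,-0.0032,0.0001,0,20],[0,0,-2.4,-0.0032,0.0001,0,20],[0,0,-2.4,-0.0032,0.0001,0,20]]]'|head -1; python3 st.py
python3 -m crank '[[[0,0,-2.4,-0.0032,0.0001,0,20],[0,0,-2.4,-0.0032,0.0001,0,20],[0,0,-2.4,-0.0032,0.0001,0,20],[0,0,-2.4,-0.0032,0.0001,0,20],[0,0,-2.4,-0.0032,0.0001,0,20]]]'|head -1; python3 st.py
python3 -m crank '[[[0,0,-2.4,-0.0032,0.0001,0,20],[0,0,-2.4,-0.0032,0.0001,0,20],[0,0,-2.4,-0.0032,0.0001,0,20],[0,0,-2.4,-0.0032,0.0001,0,20],[0,0,-2.4,-0.0032,0.0001,0,20]]]'|head -1; python3 st.py
cat > fit3.py <<'E'
from fit2 import rows,OFF,np
from scipy.optimize import least_squares
# params L K f B C m0 ew ez d2 d3 ; 
def res(X,sel,full=False):
    L,K,f,B,C,m0,ew,ez,d2,d3=X; out=[]; off={1:0,2:OFF[2]+d2,3:OFF[3]+d3,4:0}
    for ln,pa,rad,fw,fz,mu,s,g in rows:
        if s and g not in sel: continue
        t=np.radians(pa); rw,rz=-rad*np.sin(t)-ew,rad*np.cos(t)-ez
        l=np.radians(ln); rw+=-L*np.sin(l); rz+=L*np.cos(l)
        ps=np.radians(pa+off[g]); T=mu+rw*fz-rz*fw+K*np.sin(l)-m0
        m=-f*s+abs(s)*(B*np.sin(ps)+C*np.cos(ps)) ; sg=np.hypot(.02,.4*np.hypot(rw,rz))
        out.append((T-m)/sg)
    pr=[(L-.15)/.02,(f-.42)/.04,m0/.02,ew/.002,ez/.002,d2/3,d3/3,(np.hypot(B,C)-.295)/.05]
    return np.r_[out,pr] if not full else np.array(out)
if __name__=="__main__":
  for sel in((1,2,3,4),(1,),(3,),(2,3)):
    r=least_squares(res,[.15,.65,.4,.33,.1,0,0,0,0,0],args=(sel,)); cov=np.linalg.inv(r.jac.T@r.jac); X=r.x
    ph=np.degrees(np.arctan2(X[4],X[3])); J=np.zeros(10);J[3]=-X[4];J[4]=X[3];J/=X[3]**2+X[4]**2; J2=J.copy(); J2[9]=np.radians(1)
    print(sel,X.round(3),"amp %.3f ph %.1f+-%.1f rms %.2f; polar3 for down %.1f+-%.1f"%(np.hypot(X[3],X[4]),ph,np.degrees(np.sqrt(J@cov@J)),np.std(res(X,sel,True)),-8.5-ph-X[9],np.degrees(np.sqrt(J2@cov@J2))))
E
sed -i 's/^ph=run/if __name__=="__main__":\n  ph=run/; s/^for g in OFF/  for g in OFF/' fit2.py; python3 fit3.py
```

```text
time: 36.35
t 36.35 lean -7.0 polar -5.6 rad 0.0753 ax -0.0010 zerr -0.3,-0.0 | F u 1.0 w -4.0 z -5.5 M [-0.19 -0.39 -0.13] tq -0.021 tqF 0.256 gw 0.0300 q [-0.27  0.44  1.62 -0.13  1.03 -0.44]
time: 36.98
t 36.98 lean -19.0 polar -17.5 rad 0.0753 ax -0.0009 zerr -0.3,0.0 | F u 1.0 w -4.3 z -3.3 M [-0.1  -0.15 -0.21] tq 0.107 tqF 0.236 gw 0.0297 q [-0.14  0.44  1.68 -0.39  0.93 -0.15]
time: 37.6
t 37.60 lean -31.1 polar -29.4 rad 0.0754 ax -0.0008 zerr -0.3,0.0 | F u -0.4 w -4.8 z -0.4 M [ 0.    0.1  -0.28] tq 0.332 tqF 0.304 gw 0.0297 q [-0.01  0.48  1.73 -0.68  0.92  0.18]
(1, 2, 3, 4) [ 0.174  0.69   0.444  0.36   0.092 -0.012  0.001 -0.001  0.441  0.3  ] amp 0.371 ph 14.4+-3.4 rms 1.13; polar3 for down -23.2+-3.5
(1,) [ 0.168  0.662  0.381  0.326  0.058 -0.012 -0.001 -0.001  0.     0.   ] amp 0.331 ph 10.0+-6.9 rms 1.06; polar3 for down -18.5+-7.6
(3,) [ 0.145  0.684  0.44   0.277  0.124 -0.011  0.001 -0.     0.    -0.   ] amp 0.304 ph 24.1+-8.9 rms 1.11; polar3 for down -32.6+-8.4
(2, 3) [ 0.137  0.696  0.419  0.299  0.152 -0.006  0.    -0.    -0.031  0.031] amp 0.336 ph 26.9+-7.6 rms 1.12; polar3 for down -35.4+-7.1
```

```bash

python3 -m crank '[[[0,0,0,0,0,0,60],[0,0,0,0,0,0,60],[0,0,0,0,0,0,60],[0,0,5,0.0066,0.0003,0,60],[0,0,5,0.0066,0.0003,0,60]]]'|head -1; python3 st.py
python3 -m crank '[[[0,0,6,0.0078,0.0004,0,60],[0,0,6,0.0078,0.0004,0,60],[0,0,6,0.0078,0.0004,0,60],[0,0,0,0,0,0,60],[0,0,0,0,0,0,60]]]'|head -1; python3 st.py
```

```text
time: 38.22
t 38.23 lean -20.6 polar -19.9 rad 0.0750 ax -0.0003 zerr -0.3,0.0 | F u 0.0 w 0.1 z 0.3 M [ 0.27 -0.1   0.  ] tq 0.241 tqF 0.003 gw 0.0522 q [-0.12  0.45  1.68 -0.43  0.92 -0.11]
time: 38.85
t 38.85 lean -2.8 polar -2.3 rad 0.0749 ax -0.0012 zerr -0.3,-0.1 | F u 0.5 w 1.3 z -0.1 M [ 0.05 -0.05 -0.08] tq -0.059 tqF -0.097 gw 0.0523 q [-0.31  0.45  1.59 -0.05  1.07 -0.52]
```

```bash

python3 -m crank '[[[0,0,0,0.0005,-0.0008,0,20],[0,0,0,0,0,0,20],[0,0,0,0,0,0,20],[0,0,0,0,0,0,20],[0,0,0,0,0,0,20]]]' 50|head -1; python3 st.py
python3 -m crank '[[[0,0,2.4,0.0032,0.0001,0,20],[0,0,2.4,0.0032,0.0001,0,20],[0,0,2.4,0.0032,0.0001,0,20],[0,0,2.4,0.0032,0.0001,0,20],[0,0,2.4,0.0032,0.0001,0,20]]]'|head -1; python3 st.py
python3 -m crank '[[[0,0,2.4,0.0032,0.0001,0,20],[0,0,2.4,0.0032,0.0001,0,20],[0,0,2.4,0.0032,0.0001,0,20],[0,0,2.4,0.0032,0.0001,0,20],[0,0,2.4,0.0032,0.0001,0,20]]]'|head -1; python3 st.py
```

```text
time: 39.48
t 39.48 lean -2.7 polar -2.1 rad 0.0759 ax -0.0011 zerr -0.3,-0.1 | F u -1.0 w 2.6 z 2.9 M [ 0.26  0.22 -0.03] tq 0.113 tqF -0.190 gw 0.0297 q [-0.31  0.45  1.59 -0.05  1.07 -0.52]
time: 40.1
t 40.10 lean 9.4 polar 10.1 rad 0.0758 ax -0.0011 zerr -0.3,-0.1 | F u -1.1 w 5.2 z 1.2 M [0.47 0.37 0.09] tq 0.147 tqF -0.401 gw 0.0296 q [-0.43  0.5   1.52  0.14  1.23 -0.71]
time: 40.72
t 40.73 lean 21.5 polar 22.1 rad 0.0757 ax -0.0013 zerr -0.3,-0.1 | F u -1.1 w 5.5 z 0.2 M [0.51 0.23 0.13] tq 0.160 tqF -0.389 gw 0.0294 q [-0.52  0.57  1.44  0.27  1.4  -0.84]
```

```bash

python3 -m crank '[[[0,0,-2.4,-0.0032,0.0001,0,20],[0,0,-2.4,-0.0032,0.0001,0,20],[0,0,-2.4,-0.0032,0.0001,0,20],[0,0,-2.4,-0.0032,0.0001,0,20],[0,0,-2.4,-0.0032,0.0001,0,20]]]'|head -1; python3 st.py
python3 -m crank '[[[0,0,-2.4,-0.0032,0.0001,0,20],[0,0,-2.4,-0.0032,0.0001,0,20],[0,0,-2.4,-0.0032,0.0001,0,20],[0,0,-2.4,-0.0032,0.0001,0,20],[0,0,-2.4,-0.0032,0.0001,0,20]]]'|head -1; python3 st.py
python3 -m crank '[[[0,0,-2.4,-0.0032,0.0001,0,20],[0,0,-2.4,-0.0032,0.0001,0,20],[0,0,-2.4,-0.0032,0.0001,0,20],[0,0,-2.4,-0.0032,0.0001,0,20],[0,0,-2.4,-0.0032,0.0001,0,20]]]'|head -1; python3 st.py
python3 -m crank '[[[0,0,-2.4,-0.0032,0.0001,0,20],[0,0,-2.4,-0.0032,0.0001,0,20],[0,0,-2.4,-0.0032,0.0001,0,20],[0,0,-2.4,-0.0032,0.0001,0,20],[0,0,-2.4,-0.0032,0.0001,0,20]]]'|head -1; python3 st.py
```

```text
time: 41.35
t 41.35 lean 8.9 polar 11.1 rad 0.0758 ax -0.0011 zerr -0.3,-0.0 | F u -3.2 w -4.1 z -5.8 M [-1.23  0.25 -0.12] tq -0.752 tqF 0.387 gw 0.0299 q [-0.42  0.5   1.52  0.13  1.22 -0.71]
time: 41.98
t 41.98 lean -3.1 polar -0.8 rad 0.0759 ax -0.0010 zerr -0.3,-0.0 | F u -2.8 w -6.3 z -4.2 M [-1.18  0.44 -0.26] tq -0.575 tqF 0.471 gw 0.0294 q [-0.31  0.45  1.59 -0.05  1.07 -0.52]
time: 42.6
t 42.60 lean -15.1 polar -12.8 rad 0.0760 ax -0.0009 zerr -0.3,0.0 | F u -4.7 w -8.1 z -1.9 M [-1.18  0.48 -0.47] tq -0.461 tqF 0.571 gw 0.0295 q [-0.18  0.44  1.66 -0.3   0.96 -0.26]
time: 43.22
t 43.23 lean -27.1 polar -24.7 rad 0.0760 ax -0.0008 zerr -0.4,0.0 | F u -5.2 w -5.8 z 2.1 M [-1.11  0.51 -0.58] tq -0.494 tqF 0.470 gw 0.0298 q [-0.05  0.46  1.71 -0.58  0.91  0.07]
```

```bash

python3 -m crank '[[[0,0,2.4,0.0032,0.0001,0,20],[0,0,2.4,0.0032,0.0001,0,20],[0,0,2.4,0.0032,0.0001,0,20],[0,0,2.4,0.0032,0.0001,0,20],[0,0,2.4,0.0032,0.0001,0,20]]]'|head -1; python3 st.py
python3 -m crank '[[[0,0,2.4,0.0032,0.0001,0,20],[0,0,2.4,0.0032,0.0001,0,20],[0,0,2.4,0.0032,0.0001,0,20],[0,0,2.4,0.0032,0.0001,0,20],[0,0,2.4,0.0032,0.0001,0,20]]]'|head -1; python3 st.py
sed -i 's/else 3 if t<45 else 4/else 3 if t<38.3 else 4/; s/4:0}/4:160.6}/' fit2.py
python3 - <<'E'
s=open("fit3.py").read()
s=s.replace("d2,d3=X","d2,d3,d4=X").replace("4:0}","4:OFF[4]+d4}").replace("d3/3,","d3/3,(d4-d3)/2,").replace("0,0,0,0,0]","0,0,0,0,0,0]").replace("zeros(10)","zeros(11)").replace("J2[9]","J2[10]").replace("polar3 for down","polar4 for down").replace("-8.5-ph-X[9]","180-OFF[4]-ph-X[10]").replace("((1,2,3,4),(1,),(3,),(2,3))","((1,2,3,4),(1,),(3,),(4,),(3,4),(2,3,4))")
open("fit3.py","w").write(s)
E
python3 fit3.py
```

```text
time: 43.85
t 43.85 lean -14.8 polar -14.4 rad 0.0759 ax -0.0009 zerr -0.3,0.0 | F u -3.4 w -0.5 z -0.9 M [-0.45  0.56 -0.19] tq -0.290 tqF 0.019 gw 0.0297 q [-0.18  0.44  1.66 -0.29  0.96 -0.26]
time: 44.48
t 44.48 lean -2.8 polar -2.4 rad 0.0758 ax -0.0010 zerr -0.2,0.0 | F u -4.9 w 0.4 z 0.3 M [-0.45  0.47 -0.05] tq -0.357 tqF -0.028 gw 0.0296 q [-0.31  0.45  1.59 -0.05  1.07 -0.52]
(1, 2, 3, 4) [ 1.780e-01  6.850e-01  4.470e-01  3.490e-01  1.040e-01 -2.100e-02
 -1.000e-03 -1.000e-03  2.130e-01  6.900e-01  1.539e+00] amp 0.364 ph 16.6+-3.3 rms 1.22; polar4 for down 1.2+-3.5
(1,) [ 0.168  0.659  0.381  0.324  0.065 -0.019 -0.001 -0.001  0.    -0.
 -0.   ] amp 0.330 ph 11.4+-6.9 rms 1.14; polar4 for down 8.0+-7.8
(3,) [ 0.144  0.679  0.438  0.281  0.116 -0.018  0.001 -0.    -0.    -0.
 -0.   ] amp 0.304 ph 22.5+-8.7 rms 1.18; polar4 for down -3.1+-8.4
(4,) [ 0.168  0.673  0.406  0.239  0.148 -0.019 -0.    -0.     0.     0.
  0.   ] amp 0.281 ph 31.7+-10.1 rms 1.35; polar4 for down -12.3+-9.4
(3, 4) [ 0.174  0.695  0.465  0.262  0.105 -0.018  0.    -0.     0.    -0.
  0.496] amp 0.283 ph 21.9+-7.8 rms 1.27; polar4 for down -3.0+-7.3
(2, 3, 4) [ 0.171  0.71   0.446  0.305  0.131 -0.011 -0.001  0.    -0.299  0.299
  0.953] amp 0.332 ph 23.3+-6.6 rms 1.31; polar4 for down -4.8+-6.0
```

```bash

python3 -m crank '[[[0,0,2.4,0.0032,0.0001,-0.0005,20],[0,0,2.4,0.0032,0.0001,0,20],[0,0,2.4,0.0032,0.0001,0,20],[0,0,2.4,0.0032,0.0001,0,20],[0,0,2.4,0.0032,0.0001,0,20]]]'|head -1; python3 st.py
python3 -m crank '[[[0,0,2.4,0.0032,0.0001,0,20],[0,0,2.4,0.0032,0.0001,0,20],[0,0,2.4,0.0032,0.0001,0,20],[0,0,2.4,0.0032,0.0001,0,20],[0,0,2.4,0.0032,0.0001,0,20]]]'|head -1; python3 st.py
python3 -m crank '[[[0,0,2.4,0.0032,0.0001,0,20],[0,0,2.4,0.0032,0.0001,0,20],[0,0,2.4,0.0032,0.0001,0,20],[0,0,2.4,0.0032,0.0001,0,20],[0,0,2.4,0.0032,0.0001,0,20]]]'|head -1; python3 st.py
python3 -m crank '[[[0,0,-2.4,-0.0032,0.0001,0,20],[0,0,-2.4,-0.0032,0.0001,0,20],[0,0,-2.4,-0.0032,0.0001,0,20],[0,0,-2.4,-0.0032,0.0001,0,20],[0,0,-2.4,-0.0032,0.0001,0,20]]]'|head -1; python3 st.py
python3 -m crank '[[[0,0,-2.4,-0.0032,0.0001,0,20],[0,0,-2.4,-0.0032,0.0001,0,20],[0,0,-2.4,-0.0032,0.0001,0,20],[0,0,-2.4,-0.0032,0.0001,0,20],[0,0,-2.4,-0.0032,0.0001,0,20]]]'|head -1; python3 st.py
python3 -m crank '[[[0,0,-2.4,-0.0032,0.0001,0,20],[0,0,-2.4,-0.0032,0.0001,0,20],[0,0,-2.4,-0.0032,0.0001,0,20],[0,0,-2.4,-0.0032,0.0001,0,20],[0,0,-2.4,-0.0032,0.0001,0,20]]]'|head -1; python3 st.py
python3 fit3.py
```

```text
time: 45.1
t 45.10 lean 9.3 polar 9.9 rad 0.0757 ax -0.0011 zerr -0.3,0.0 | F u -4.0 w 3.3 z 4.6 M [0.04 0.54 0.06] tq -0.144 tqF -0.309 gw 0.0296 q [-0.42  0.5   1.52  0.14  1.23 -0.71]
time: 45.72
t 45.73 lean 21.5 polar 22.1 rad 0.0756 ax -0.0012 zerr -0.3,0.0 | F u -3.8 w 4.5 z 3.6 M [0.38 0.48 0.2 ] tq 0.066 tqF -0.421 gw 0.0299 q [-0.52  0.57  1.44  0.27  1.39 -0.84]
time: 46.35
t 46.35 lean 33.5 polar 34.2 rad 0.0755 ax -0.0013 zerr -0.3,0.0 | F u -3.1 w 4.4 z 3.0 M [0.47 0.35 0.29] tq 0.131 tqF -0.403 gw 0.0294 q [-0.6   0.67  1.36  0.38  1.57 -0.92]
time: 46.98
t 46.98 lean 20.9 polar 23.2 rad 0.0756 ax -0.0012 zerr -0.3,0.0 | F u -4.6 w -3.3 z 1.6 M [-0.59  0.41  0.06] tq -0.291 tqF 0.184 gw 0.0299 q [-0.52  0.57  1.44  0.27  1.39 -0.83]
time: 47.6
t 47.60 lean 8.8 polar 11.2 rad 0.0757 ax -0.0011 zerr -0.3,0.1 | F u -5.0 w -4.0 z 4.1 M [-0.68  0.64 -0.05] tq -0.277 tqF 0.235 gw 0.0296 q [-0.42  0.5   1.52  0.13  1.22 -0.71]
time: 48.22
t 48.23 lean -3.2 polar -0.9 rad 0.0757 ax -0.0010 zerr -0.3,0.1 | F u -6.4 w -4.6 z 7.9 M [-0.87  0.91 -0.26] tq -0.281 tqF 0.355 gw 0.029
[... 206 characters left out ...]
 0.659  0.381  0.324  0.065 -0.019 -0.001 -0.001  0.    -0.
 -0.   ] amp 0.330 ph 11.4+-6.9 rms 1.14; polar4 for down 8.0+-7.8
(3,) [ 0.144  0.679  0.438  0.281  0.116 -0.018  0.001 -0.    -0.    -0.
 -0.   ] amp 0.304 ph 22.5+-8.7 rms 1.18; polar4 for down -3.1+-8.4
(4,) [ 0.17   0.658  0.438  0.232  0.112 -0.019  0.    -0.     0.    -0.
 -0.   ] amp 0.257 ph 25.9+-8.8 rms 1.37; polar4 for down -6.5+-8.1
(3, 4) [ 0.176  0.685  0.476  0.255  0.093 -0.018  0.001 -0.    -0.    -0.
  0.397] amp 0.271 ph 20.0+-7.1 rms 1.26; polar4 for down -1.0+-6.4
(2, 3, 4) [ 0.174  0.696  0.458  0.305  0.113 -0.01  -0.     0.    -0.298  0.298
  0.735] amp 0.326 ph 20.3+-6.0 rms 1.32; polar4 for down -1.7+-5.2
```

```bash
python3 - <<'E'
from fit3 import *
for L0 in (.14,.15,.16,.17,.18,.19):
    r=least_squares(lambda X:np.r_[res(X,(1,2,3,4)),(X[0]-L0)/.0005],[L0,.65,.4,.33,.1,0,0,0,0,0,0],loss="soft_l1"); X=r.x
    ph=np.degrees(np.arctan2(X[4],X[3])); print(L0,X.round(3),"cost %.1f down4 %.1f"%(r.cost,180-OFF[4]-ph-X[10]))
# bootstrap
import fit3
base=list(rows); rng=np.random.default_rng(0); o=[]
for k in range(60):
    rows[:]=[base[i] for i in rng.integers(0,len(base),len(base))]
    X=least_squares(res,[.17,.65,.4,.33,.1,0,0,0,0,0,0],args=((1,2,3,4),)).x; o.append(180-OFF[4]-np.degrees(np.arctan2(X[4],X[3]))-X[10])
print(np.mean(o),np.std(o))
E
```

```text
0.14 [ 0.14   0.685  0.367  0.318  0.086 -0.024  0.003 -0.008  0.194  0.75
  1.397] cost 45.6 down4 2.8
0.15 [ 0.15   0.678  0.387  0.323  0.089 -0.024  0.002 -0.004  0.144  0.774
  1.303] cost 40.6 down4 2.7
0.16 [ 1.600e-01  6.790e-01  4.110e-01  3.310e-01  9.300e-02 -2.100e-02
  1.000e-03 -2.000e-03  9.500e-02  6.870e-01  1.106e+00] cost 37.1 down4 2.5
0.17 [ 0.17   0.684  0.435  0.341  0.098 -0.016  0.    -0.001  0.052  0.503
  0.824] cost 35.4 down4 2.6
0.18 [ 0.18   0.692  0.462  0.351  0.102 -0.011 -0.    -0.     0.007  0.27
  0.496] cost 35.2 down4 2.7
0.19 [ 0.19   0.702  0.491  0.36   0.105 -0.007 -0.001 -0.    -0.039  0.026
  0.157] cost 36.3 down4 3.0
2.129463551281272 3.699954029497668
```

```bash

python3 -m crank '[[[0,0,-2.4,-0.0032,-0.0003,-0.0004,20],[0,0,-2.4,-0.0032,-0.0002,-0.0004,20],[0,0,-2.4,-0.0032,0.0001,0,20],[0,0,-2.4,-0.0032,0.0001,0,20],[0,0,-2.4,-0.0032,0.0001,0,20]]]'|head -1; python3 st.py
python3 -m crank '[[[0,0,-2.4,-0.0032,0,0,20],[0,0,-2.4,-0.0032,0,0,20],[0,0,-2.4,-0.0032,0.0001,0,20],[0,0,-2.4,-0.0032,0.0001,0,20],[0,0,-2.4,-0.0032,0.0001,0,20]]]'|head -1; python3 st.py
python3 -m crank '[[[0,0,2.4,0.0032,0.0001,0,20],[0,0,2.4,0.0032,0.0001,0,20],[0,0,2.4,0.0032,0.0001,0,20],[0,0,2.4,0.0032,0.0001,0,20],[0,0,2.4,0.0032,0.0001,0,20]]]'|head -1; python3 st.py
python3 -m crank '[[[0,0,2.4,0.0032,0.0001,0,20],[0,0,2.4,0.0032,0.0001,0,20],[0,0,2.4,0.0032,0.0001,0,20],[0,0,2.4,0.0032,0.0001,0,20],[0,0,2.4,0.0032,0.0001,0,20]]]'|head -1; python3 st.py
python3 -m crank '[[[0,0,2.4,0.0032,0.0001,0,20],[0,0,2.4,0.0032,0.0001,0,20],[0,0,2.4,0.0032,0.0001,0,20],[0,0,2.4,0.0032,0.0001,0,20],[0,0,2.4,0.0032,0.0001,0,20]]]'|head -1; python3 st.py
python3 -m crank '[[[0,0,2.4,0.0032,0.0001,0,20],[0,0,2.4,0.0032,0.0001,0,20],[0,0,2.4,0.0032,0.0001,0,20],[0,0,2.4,0.0032,0.0001,0,20],[0,0,2.4,0.0032,0.0001,0,20]]]'|head -1; python3 st.py
python3 -m crank '[[[0,0,-2.4,-0.0032,0.0001,0,20],[0,0,-2.4,-0.0032,0.0001,0,20],[0,0,-2.4,-0.0032,0.0001,0,20],[0,0,-2.4,-0.0032,0.0001,0,20],[0,0,-2.4,-0.0032,0.0001,0,20]]]'|head -1; python3 st.py
python3 fit3.py
```

```text
time: 48.85
t 48.85 lean -15.2 polar -12.9 rad 0.0759 ax -0.0009 zerr -0.2,0.2 | F u -4.2 w -5.0 z 5.5 M [-1.09  0.57 -0.38] tq -0.469 tqF 0.461 gw 0.0295 q [-0.18  0.44  1.66 -0.3   0.95 -0.26]
time: 49.48
t 49.48 lean -27.1 polar -25.0 rad 0.0759 ax -0.0008 zerr -0.2,0.2 | F u -3.7 w -5.1 z 8.1 M [-1.3   0.44 -0.58] tq -0.549 tqF 0.611 gw 0.0297 q [-0.05  0.46  1.71 -0.59  0.91  0.07]
time: 50.1
t 50.10 lean -14.8 polar -14.7 rad 0.0757 ax -0.0009 zerr -0.2,0.2 | F u -3.2 w 1.9 z 5.3 M [-0.23  0.47 -0.12] tq -0.150 tqF -0.038 gw 0.0295 q [-0.18  0.44  1.66 -0.29  0.95 -0.26]
time: 50.72
t 50.73 lean -2.8 polar -2.6 rad 0.0757 ax -0.0010 zerr -0.2,0.2 | F u -2.2 w 1.2 z 5.7 M [-0.03  0.42 -0.  ] tq -0.000 tqF -0.072 gw 0.0298 q [-0.31  0.45  1.6  -0.05  1.07 -0.52]
time: 51.35
t 51.35 lean 9.2 polar 9.5 rad 0.0756 ax -0.0011 zerr -0.2,0.2 | F u -3.2 w 3.0 z 6.3 M [0.15 0.37 0.05] tq -0.062 tqF -0.298 gw 0.0300 q [-0.42  0.5   1.52  0.14  1.22 -0.71]
time: 51.98
t 51.98 lean 21.3 polar 21.5 rad 0.0754 ax -0.0012 zerr -0.3,0.2 | F u -2.3 w 2.5 z 5.9 M [0.26 0.25 0.08] tq -0.026 tqF -0
[... 453 characters left out ...]
  0.659  0.381  0.324  0.065 -0.019 -0.001 -0.001  0.    -0.
 -0.   ] amp 0.330 ph 11.4+-6.9 rms 1.14; polar4 for down 8.0+-7.8
(3,) [ 0.144  0.679  0.438  0.281  0.116 -0.018  0.001 -0.    -0.    -0.
 -0.   ] amp 0.304 ph 22.5+-8.7 rms 1.18; polar4 for down -3.1+-8.4
(4,) [ 0.17   0.664  0.43   0.246  0.103 -0.019  0.001 -0.    -0.     0.
  0.   ] amp 0.267 ph 22.8+-7.6 rms 1.33; polar4 for down -3.4+-6.7
(3, 4) [ 0.176  0.687  0.47   0.264  0.09  -0.018  0.001 -0.     0.     0.
  0.343] amp 0.279 ph 18.7+-6.5 rms 1.25; polar4 for down 0.3+-5.6
(2, 3, 4) [ 0.175  0.698  0.456  0.309  0.11  -0.01   0.     0.    -0.237  0.237
  0.608] amp 0.328 ph 19.6+-5.6 rms 1.30; polar4 for down -0.8+-4.8
```

Global and local fits agree: ballast down at polar about +1.5 (± about 4°). I'll move there and hold.

```bash

python3 -m crank '[[[0,0,-2.2,-0.0029,0.0001,-0.0003,20],[0,0,-2.2,-0.0029,0,0,20],[0,0,-2.2,-0.0029,0,0,20],[0,0,-2,-0.0026,0,0,20],[0,0,0,0,0,0,20]]]' 60|head -1; python3 st.py
python3 -m crank '[[[0,0,0,0,0,0,20],[0,0,0,0,0,0,20],[0,0,0,0,0,0,20],[0,0,0,0,0,0,20],[0,0,0,0,0,0,20]]]'; python3 st.py
python3 - <<'E'
from rig import robot
import cv2
p=robot.camera("scene"); im=p["img"][:,:,::-1]; cv2.imwrite("pics/scene5.png",im)
cv2.imwrite("pics/s5c.png",cv2.resize(im[195:300,255:345],None,fx=6,fy=6,interpolation=cv2.INTER_CUBIC))
E
```

```text
time: 53.22
t 53.23 lean 0.3 polar 1.7 rad 0.0755 ax -0.0010 zerr -0.2,0.2 | F u -2.4 w -1.7 z 7.4 M [-0.52  0.49 -0.18] tq -0.279 tqF 0.110 gw 0.0297 q [-0.34  0.46  1.58  0.01  1.1  -0.58]
time: 53.85
position: [0.565, -0.0822, 0.2255]
tool_rot: [-0.552, 0.44, -0.437, 0.557]
ft_force: [-2.4, -1.1, 6.5]
grip_width: 0.0293
t 53.85 lean 0.4 polar 1.7 rad 0.0755 ax -0.0010 zerr -0.3,0.2 | F u -2.6 w -0.5 z 6.5 M [-0.46  0.45 -0.13] tq -0.313 tqF 0.024 gw 0.0293 q [-0.34  0.46  1.58  0.01  1.11 -0.58]
```

View pics/scene5.png

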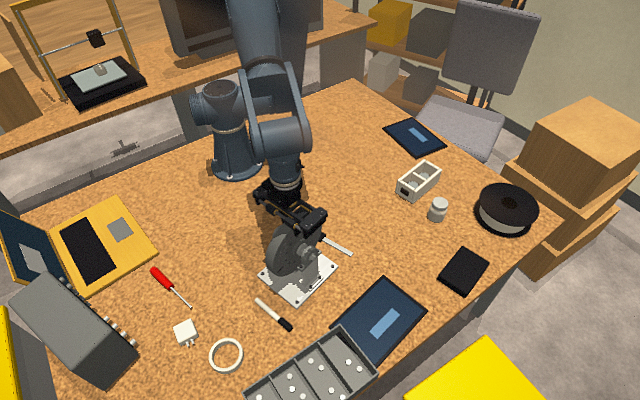

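View pics/s5c.png

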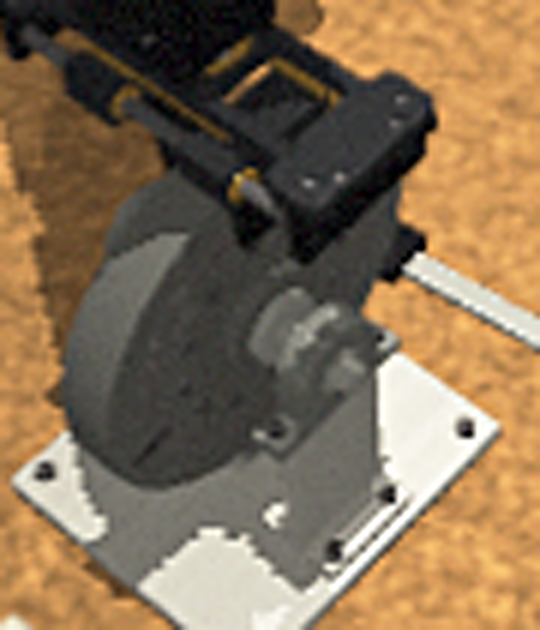

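```bash
python3 -c "
from idx import ang
for p in [(135,465),(150,448),(165,432)]: print(ang(p))"; python3 - <<'E'
from st import *
st(); robot.hand_in(); st()
E
```

```text
(np.float64(108.1), np.float64(0.0905))
(np.float64(108.8), np.float64(0.0803))
(np.float64(110.2), np.float64(0.0704))
t 53.90 lean 0.4 polar 1.7 rad 0.0755 ax -0.0010 zerr -0.2,0.2 | F u -3.1 w 0.9 z 7.9 M [-0.49  0.47 -0.17] tq -0.450 tqF -0.084 gw 0.0292 q [-0.34  0.46  1.58  0.01  1.11 -0.58]
the job is handed in; nothing more can be done
the job is handed in; nothing more can be done
```

I found the wheel's heavy side by feel, turned it to straight down as best I could tell, and handed in at 53.9 s. The wheel is gripped at the top with a 60 N setting and held still. My estimate of where "down" is has an uncertainty of about 4°.

**How I found it:** I swung the wheel both ways in four grips, with three regrips, and fitted the wrist forces and moments to drag plus ballast. The fit gave a drag of about 0.45 N m, a ballast torque of about 0.36 N m and a heavy-side direction good to about ±3°. The drag was given as about 0.42 N m and the ballast torque as 0.24 to 0.35 N m, so both came out slightly high.

**Checks that agreed:**
- The final wheel position is within 1° of where the overall fit puts the heavy side straight down.
- Two readings 0.6 s apart showed no wheel movement.
- The last scene picture shows the caliper, marker, screwdriver, tape, charger, goggles and jar apparently where they started.

**Checks that disagreed:**
- **Single grips:** fitting one grip at a time gave answers from about 5° one way to 6° the other, each with its own uncertainty of about 7–8°. I went with the overall fit.
- **Index line:** the picture shows about 105° of total turn, while tracking the gripper gives about 102°. The camera calibration could account for about that much.

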